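Put the top end back on the workshop air pump

ROBOT

A 6-joint arm with a two-finger parallel gripper is mounted at the origin on the work surface. World frame = base frame: x ahead of the robot, y to its left, z up, the work surface at z = 0. Lengths are in m, angles in rad, forces in N, time in s.
With the tool pointing down it reaches from about 0.35 to 0.85 m from the base axis. Payload 8.1 kg.
Tool frame: the origin (TCP) lies at the very end of the fingers, on their centre line; the grasp point (between the pads) lies 19 mm behind it; y points along the fingers, x is the direction in which the jaws open and shut, and the axes are right-handed (so a half turn about y gives the same grasp; the last joint's range is limited). The gripper opens to 85 mm and grips with 20 to 120 N. Pads are 22 mm wide; open, the fingers measure 114 mm over their backs; the gripper's body (76 mm by 85 mm) begins 54 mm behind the grasp point. The pads swing forward as they close: fully open they stand 13 mm farther back than shut.
Start: joints at [-1.31, 0.13, 1.488, -0, 1.523, -0.085], TCP at [0.203, -0.564, 0.231] pointing down, gripper open.
Joint ranges: [-2.96, 2.96], [-0.89, 2.26], [0.02, 2.5], [-1.34, 4.48], [0, 2.73], [-2.66, 2.66]. Speed limits (rad/s): [2.39, 2.39, 2.79, 3.14, 3.14, 3.14].

INTERFACE

Orientations are given as a unit quaternion [x, y, z, w].
In Python, from bench import status, viewer, job, models gives the robot as it stands.
- The arm moves only by the tool arm_command, never from a script. Its argument "increments" is a list of rows, each a list of 6 numbers: the shift along the tool's x, y, z in m, then the turn, a rotation vector about the tool's x, y, z in degrees. In form: [[x, y, z, rx, ry, rz], ...]. A call has 1 to 20 rows; each row shifts and turns the pose as measured when the row begins, along the tool's axes as they then stand; what a row does not reach is not made up. A row lasts 1/8 s, in which the tool goes at most 62.5 mm and 10.7 degrees, less where a joint would pass 70% of its speed; a pose out of reach is approached as far as the arm can. A call is refused whole if a number of a shift passes 0.0625 or a number of a turn 10.7, either way. A call with a gripper value outside its range is refused whole. "claw" is the opening, from -1 (shut) to 1 (fully open), set as the call begins (left out, the last holds). The fingers move at their own pace and stop on an object; "force" is the grip in N (left out, the last holds). Time passes only in rows, so rows that do not move let the fingers close. It gives the time, the measured TCP pose, the force and the opening at its end, in the units of the state.
- status.get_state(): the state, without advancing time (a new reading comes with each control period).
- viewer.get_image(name): name is "scene" or "top" or "wrist"; returns (picture, depth): 480x640x3 uint8, red, green, blue; 480x640 float32, m along the optical axis (not along the pixel's ray), 0 where there is no reading.
- viewer.camera_model(name): a dict with "fx", "fy", "cx", "cy" (pixels), "R" (3x3) and "t" (3): a world point X has camera coordinates R X + t. Camera axes: x right, y down, z forward; pixel columns grow to the right and rows downward; lengths in m; the calibration is good to about 2 mm. A picture is of the moment at which its call begins: read the wrist's pose just before it. camera_model takes no time and is no camera call; for the wrist camera it gives the pose at the moment of the call.
- job.sign_off(): hands the job in, once; it reports no verdict.
Trained networks look in the newest picture that a camera, given by its name, has taken for a name from the list of things; names that differ only in an ending like _2 or _b are one class to them, and where a whole thing is asked for, a point or a joint stands for the part that bears it (a point fixed in the world has none). Each returns a list of dicts, best first, with "p" (0 to 1); they miss things now and then, are a little off and sometimes report something else, mostly with a low value. They report only what shows in the picture. A call takes as long as a camera call. They do not tell look-alikes from the thing itself.
- models.outline_of(camera, label): "pixels" (480x640 bool, what is visible of it) and "point" ([column, row] in pixels, amid what is visible of it).
The state is a dict: "t": time; "joint_positions": joint angles; "joint_vel": joint speeds; "joint_efforts": joint torques, N m; "ee_pos": TCP position; "tcp_rot": TCP orientation; "wrist_force": force on the tool from outside, world axes, zero at the start; "torque": the same for the moment, N m; "gripper_width": opening from 0.0 (shut) to 1.0 (fully open).
Only numpy, scipy, OpenCV 4.12 (cv2) and the standard library are available. Lean on these libraries where they do the work, as an engineer would, in place of code of your own. Each camera call takes 0.05 s, during which the arm holds its last target.

TASK

Put the top end back on the air pump, one part at a time from the bottom up: the cylinder sleeve into the recess in the crankcase, then the valve plate on the sleeve with its spigot in the bore, then the finned head over the valve block, and last the black filter on the head's intake stub. The plate's tab and the head's brass outlet must point straight away from the motor, edges square with the crankcase, and every part must sit fully home, let go. Leave the screwdriver, jar and bottle where they are; the bolts come later.

Things in the scene. Friction and masses are not known exactly. Their poses are not given: they have to be found in the camera images.
- pump: air pump's bottom end, fixed: foot plate 250 x 100 mm, aluminium crankcase 90 (x) x 84 (y) mm, its deck 60 mm above the bench, and a grey motor lying along +x (begins 44 mm from the cylinder axis, 81 mm high; black fan cover at its end, 84 mm high). Origin on the bench under the foot plate's middle; x points from cylinder to motor, z up; cylinder axis at x = -70 mm, y = 0.
- pump_seat (a point): centre of the floor of the round recess in the crankcase deck, on the cylinder axis, 55 mm above the bench; axes as pump. Recess 61 mm across, 5 mm deep, its mouth chamfered 2.5 mm all round; the black piston crown (41 mm across, tapering to 35 mm) stands in its middle, 8 mm high.
- sleeve: cylinder sleeve: plain aluminium tube standing upright, open at both ends, 56 mm outside, 48 mm bore, 40 mm high, 90 g, both ends alike. Origin at the centre of its lower end, z up. Fully home its lower end is on the recess floor.
- valve_plate: steel valve plate, right way up, 200 g. From its origin (centre of the foot) up: round spigot 0-8 mm (43 mm across, tapering to 36 at the foot; goes into the sleeve's bore), plate 64 x 64 mm at 8-16 mm, dark square valve block 40 x 40 mm at 16-26 mm, good to grip. A tab 18 mm wide sticks out 9 mm from the -x edge. Home, the plate lies on the sleeve's top, origin 32 mm above the recess floor.
- head: finned aluminium cylinder head 64 x 64 x 36 mm, 280 g, right way up; origin at the centre of its underside. Hollow below (45 x 45 mm, 12 deep) to go over the valve block. Brass outlet pipe 16 mm long on its -x side; brass intake stub on top at x = +12 mm, 14 mm across, 12 high, tapered. Grip the two y faces. Home, it lies on the plate, underside 48 mm above the recess floor.
- filter: intake filter: black ribbed plastic canister 38 mm across, 44 mm high, 50 g, upright, with a hole in its underside (20 mm across, 16 mm deep) that slips loosely over the head's intake stub. Origin at the centre of the underside, z up. Home, its underside lies on the head's top, 84 mm above the recess floor.
- screwdriver: bystander: loose screwdriver about 190 mm long lying on the bench along its x axis, up to about 30 mm high.
- grease: bystander: white jar with black cap, 58 mm across, 62 mm high, standing; origin at the centre of its underside.
- cleaner: bystander: blue plastic bottle with white cap, 60 mm across, 160 mm high, standing; origin at the centre of its underside.
There are look-alikes about, which are no part of the job. What is shaped like the filter but green or red is not meant.

How it is judged:
On the way, in this order (a step that is already met when the one before it is completed fails the run):
1. the sleeve stands fully home in the crankcase recess (horizontal distance between sleeve and pump_seat below 0.005 m and z of sleeve in the frame of pump_seat between -0.003 and 0.003 m and angle between sleeve's own z axis and vertical below 0.06 rad), for 0.2 s.
2. the valve plate lies flat on the sleeve, spigot in the bore, tab away from the motor (all of step 1 and horizontal distance between valve_plate and sleeve below 0.005 m and z of valve_plate in the frame of pump_seat between 0.028 and 0.0355 m and angle between valve_plate's own z axis and vertical below 0.06 rad and angle between the x axis of valve_plate and the x axis of pump, either way round below 0.17 rad and x of pump in the frame of valve_plate above 0.04 m), for 0.2 s.
3. the head lies flat on the valve plate, over its block, outlet away from the motor (all of step 2 and horizontal distance between head and valve_plate below 0.006 m and z of head in the frame of pump_seat between 0.0445 and 0.052 m and angle between head's own z axis and vertical below 0.06 rad and angle between the x axis of head and the x axis of pump, either way round below 0.17 rad and x of pump in the frame of head above 0.04 m), for 0.2 s.
4. the filter sits fully down on the head's intake stub (all of step 3 and x of filter in the frame of head between 0.007 and 0.017 m and y of filter in the frame of head between -0.005 and 0.005 m and z of filter in the frame of pump_seat between 0.08 and 0.089 m and angle between filter's own z axis and vertical below 0.1 rad), for 0.2 s.
At the end, for the whole second after the job is handed in: Sleeve on the recess floor (5 mm off centre, 3 mm high at most), plate home on it (5 mm), head home on the plate (6 mm), filter home on the stub (5 mm), all upright, at rest and let go; plate and head square to 0.17 rad, tab and outlet away from the motor (all of step 4 and linear speed of each of sleeve, valve_plate, head, filter below 0.02 m/s); the robot touches nothing.
It fails at once if the screwdriver is moved more than 25 mm or tipped (distance of screwdriver from where it was at the start of the episode above 0.025 m).
It fails at once if the grease is moved more than 25 mm or tipped (distance of grease from where it was at the start of the episode above 0.025 m or angle between grease's own z axis and vertical above 0.4 rad).
It fails at once if the cleaner is moved more than 25 mm or tipped (distance of cleaner from where it was at the start of the episode above 0.025 m or angle between cleaner's own z axis and vertical above 0.4 rad).
It also fails if it takes over 120 s, if anything falls off the work surface, if the arm or the gripper's body presses on something with over 40 N, if the wrist force passes 120 N, or if a joint passes its speed limit or range.

## Working session

There is one attempt and no reset: what is moved stays moved. The work goes in short steps, Python scripts to look and compute and a tool call to move; the robot and the scene stay as the last step left them, time stands still between calls to the robot, and variables do not carry over. Pictures are saved under pics/ and viewed, and the job is handed in when it is done.

Besides the shell and the picture viewer there is one more tool, called as name([rows], argument=value, ...), one row to a line, values as JSON. arm_command: Moves the arm, as the interface text tells. Its arguments: {"type":"object","properties":{"increments":{"type":"array"},"claw":{"type":"number"},"force":{"type":"number"}},"required":["increments"]}

```bash
ls; mkdir -p pics
cat > h.py <<'E'
import numpy as np, cv2
from bench import status, viewer, job, models
def snap(cam,name):
    cm=viewer.camera_model(cam); im,d=viewer.get_image(cam)
    cv2.imwrite(f'pics/{name}.png',im[:,:,::-1]); np.savez(f'pics/{name}.npz',d=d,im=im,**{k:np.array(cm[k]) for k in cm})
    return im,d,cm
def pts(d,cm):
    v,u=np.mgrid[0:480,0:640]
    c=np.stack([(u-cm['cx'])/cm['fx']*d,(v-cm['cy'])/cm['fy']*d,d],-1)
    return (c-np.array(cm['t']))@np.array(cm['R'])
def proj(X,cm):
    c=np.array(X)@np.array(cm['R']).T+np.array(cm['t'])
    return np.stack([c[...,0]/c[...,2]*cm['fx']+cm['cx'],c[...,1]/c[...,2]*cm['fy']+cm['cy']],-1)
def st():
    s=status.get_state(); print('t',s['t'],'ee',np.round(s['ee_pos'],4),'q',np.round(s['tcp_rot'],4),'F',np.round(s['wrist_force'],2),'w',np.round(s['gripper_width'],3),'j',np.round(s['joint_positions'],3)); return s
E
python3 - <<'E'
from h import *
for c in ['scene','top','wrist']:
    im,d,cm=snap(c,c+'0'); print(c,{k:np.round(cm[k],3).tolist() for k in cm})
st()
E
```

```text
pics
scene {'fx': 596.349, 'fy': 596.349, 'cx': 320.757, 'cy': 241.678, 'R': [[-0.611, 0.791, -0.011], [0.612, 0.464, -0.64], [-0.502, -0.398, -0.768]], 't': [0.307, -0.286, 1.584]}
top {'fx': 442.809, 'fy': 442.809, 'cx': 323.672, 'cy': 240.829, 'R': [[-0.016, -1.0, -0.015], [-0.987, 0.018, -0.157], [0.157, 0.013, -0.987]], 't': [0.019, 0.519, 0.973]}
wrist {'fx': 331.936, 'fy': 331.936, 'cx': 316.138, 'cy': 232.756, 'R': [[0.338, -0.941, -0.002], [-0.89, -0.321, 0.326], [-0.307, -0.108, -0.946]], 't': [-0.599, -0.043, 0.381]}
t 0.15 ee [ 0.2033 -0.5641  0.2305] q [-0.5782  0.4069 -0.4061  0.5789] F [-0.01 -0.46  0.28] w 0.999 j [-1.31   0.131  1.489 -0.     1.523 -0.085]
```

View pics/scene0.png

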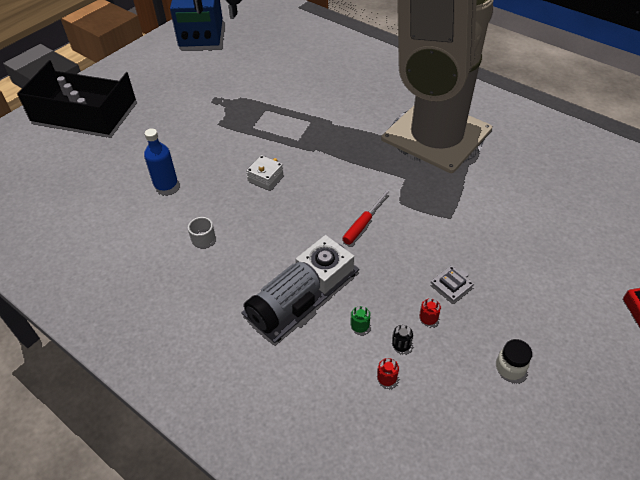

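View pics/top0.png

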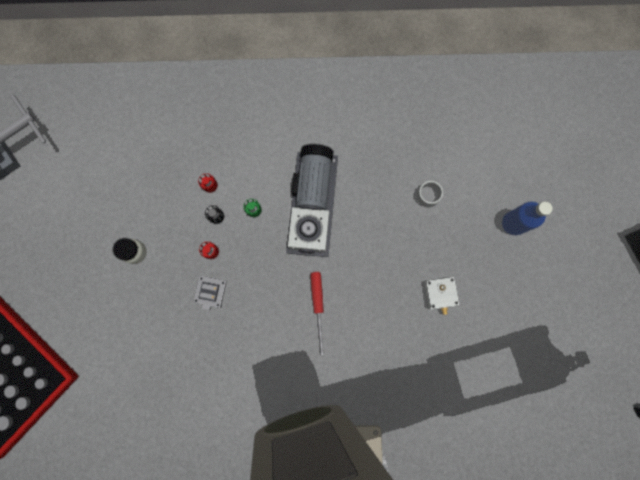

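View pics/wrist0.png

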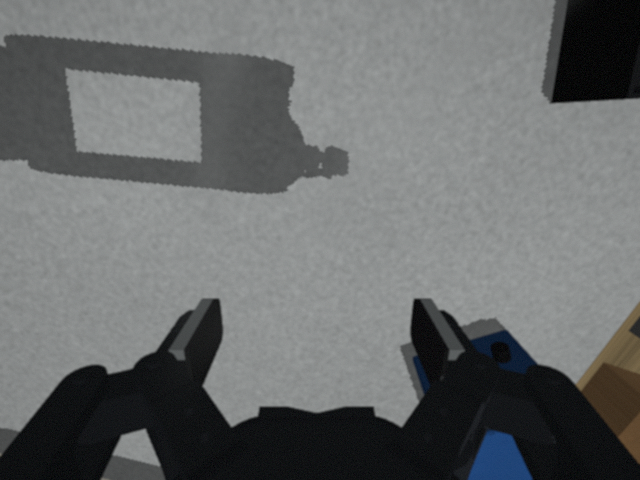

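The overhead view shows the pump at (310,200), sleeve (430,193), head (442,293, brass outlet toward the robot), valve plate (209,292, tab toward the robot) and black filter (214,214), which stands between red and green look-alikes. The screwdriver lies just in front of the crankcase at (318,310).

```bash
cat > loc.py <<'E'
from h import *
import sys
for cam in ['top','scene']:
    im,d,cm=snap(cam,cam+'1'); P=pts(d,cm)
    for l in ['pump','sleeve','valve_plate','head','filter','screwdriver','grease','cleaner']:
        for r in models.outline_of(cam,l)[:3]:
            m=r['pixels']&(d>0)
            if m.sum()<10: print(cam,l,'none');continue
            m=cv2.erode(m.astype(np.uint8),np.ones((3,3)))>0 if m.sum()>100 else m
            Q=P[m]; Q=Q[Q[:,2]>0.008]
            if len(Q)<5: continue
            top=Q[Q[:,2]>np.percentile(Q[:,2],95)-0.006]
            rc=cv2.minAreaRect(top[:,:2].astype(np.float32)*1000)
            print(cam,l,round(r['p'],2),np.round(r['point']),m.sum(),'med',np.round(np.median(Q,0),3),'zmax',np.round(np.percentile(Q[:,2],[50,95,100]),3),'rect',np.round(rc[0],1),np.round(rc[1],1),round(rc[2],1))
E
python3 loc.py
```

```text
top pump 0.87 [311. 198.] 4047 med [0.609 0.034 0.06 ] zmax [0.06  0.08  0.086] rect [666.2  31. ] [ 49.5 142.3] 82.3
top sleeve 0.58 [432. 186.] 119 med [ 0.632 -0.235  0.027] zmax [0.027 0.037 0.04 ] rect [ 630.6 -239. ] [45.1 50.7] 50.5
top valve_plate 0.76 [211. 289.] 629 med [0.408 0.277 0.018] zmax [0.018 0.027 0.03 ] rect [410.7 277.6] [40.7 39.7] 77.8
top head 0.7 [441. 294.] 793 med [ 0.395 -0.252  0.035] zmax [0.035 0.039 0.049] rect [ 397.3 -253.1] [61.3 61.4] 7.5
top filter 0.78 [211. 215.] 129 med [0.586 0.266 0.032] zmax [0.032 0.045 0.047] rect [585.6 265.3] [27.4 21.8] 82.0
top filter 0.77 [253. 207.] 117 med [0.602 0.174 0.037] zmax [0.037 0.045 0.047] rect [598.5 175.9] [23.6 25.8] 56.4
top filter 0.61 [207. 182.] 173 med [0.666 0.284 0.036] zmax [0.036 0.045 0.047] rect [664.3 281.5] [27.8 23.6] 1.9
top screwdriver 0.77 [317. 292.] 351 med [0.405 0.028 0.023] zmax [0.023 0.026 0.029] rect [405.7  28.8] [93.9 19.6] 4.0
top grease 0.69 [130. 253.] 491 med [0.504 0.451 0.059] zmax [0.059 0.063 0.066] rect [507.8 459. ] [44.7 45.9] 47.9
top cleaner 0.59 [525. 216.] 935
[... 602 characters left out ...]
314.] 268 med [0.519 0.282 0.031] zmax [0.031 0.046 0.05 ] rect [515.3 282.4] [25.9 29.2] 61.5
scene filter 0.87 [358. 319.] 255 med [0.614 0.182 0.032] zmax [0.032 0.046 0.05 ] rect [611.6 184. ] [27.8 25.4] 84.6
scene filter 0.66 [404. 341.] 345 med [0.602 0.273 0.032] zmax [0.032 0.046 0.052] rect [597.2 272.1] [28.5 27.4] 72.5
scene screwdriver 0.68 [358. 227.] 317 med [0.416 0.033 0.024] zmax [0.024 0.028 0.032] rect [407.   31.3] [94.5 19.5] 3.4
scene grease 0.78 [513. 360.] 948 med [0.524 0.465 0.059] zmax [0.059 0.065 0.068] rect [510.6 462.5] [49.7 47.2] 24.0
scene cleaner 0.87 [158. 164.] 1100 med [ 0.573 -0.423  0.089] zmax [0.089 0.159 0.166] rect [ 563.5 -438.3] [23.5 24.4] 22.3
```

```bash
cat >> h.py <<'E'
from scipy.spatial.transform import Rotation as Ro
def pumpfit(): pass
def plan(x,y,z,yaw):
    """rows needed: target TCP, yaw deg of tool x in world, tool y down"""
    s=st(); Rc=Ro.from_quat(s['tcp_rot']).as_matrix()
    a=np.deg2rad(yaw); tx=np.array([np.cos(a),np.sin(a),0]); ty=np.array([0,0,-1.]); Rt=np.stack([tx,ty,np.cross(tx,ty)],1)
    rv=np.rad2deg(Ro.from_matrix(Rc.T@Rt).as_rotvec()); d=np.array([x,y,z])-s['ee_pos']
    print('tool shift',np.round(Rc.T@d,4),'rotvec',np.round(rv,2),'| in target axes',np.round(Rt.T@d,4),'cur yaw',np.round(np.rad2deg(np.arctan2(Rc[1,0],Rc[0,0])),2))
E
python3 - <<'E'
from h import *
s=st();R=Ro.from_quat(s['tcp_rot']).as_matrix();print(np.round(R,3))
cm=viewer.camera_model('wrist');C=-np.array(cm['R']).T@cm['t'];print('cam',C,'in tool',R.T@(C-s['ee_pos']),'axes in tool\n',np.round(R.T@np.array(cm['R']).T,3))
# pump deck/recess
for cam in ['top','scene']:
    f=np.load(f'pics/{cam}1.npz'); cm={k:f[k] for k in ['fx','fy','cx','cy','R','t']}; P=pts(f['d'],cm); im=f['im']
    m=(np.abs(P[...,0]-.56)<.08)&(np.abs(P[...,1]-.035)<.08)&(np.abs(P[...,2]-.06)<.006)&(f['d']>0)
    m&=im.min(-1)>130
    rc=cv2.minAreaRect((P[m][:,:2]*1000).astype(np.float32)); print(cam,m.sum(),rc, P[m][:,2].mean())
E
python3 - <<'E'
import cv2
for c,(x,y,w,h) in dict(top=(270,130,90,140),scene=(230,225,140,120)).items():
    im=cv2.imread(f'pics/{c}1.png')[y:y+h,x:x+w]; cv2.imwrite(f'pics/{c}crop.png',cv2.resize(im,None,fx=4,fy=4,interpolation=cv2.INTER_CUBIC))
E
```

```text
t 1.05 ee [ 0.2034 -0.5645  0.2313] q [ 0.5786 -0.4065  0.4065 -0.5786] F [-0.1  -1.11  0.32] w 1.004 j [-1.31   0.13   1.488  0.     1.523 -0.085]
[[ 0.339  0.     0.941]
 [-0.941 -0.     0.339]
 [ 0.    -1.     0.   ]]
cam [ 0.28161009 -0.53620643  0.3742391 ] in tool [-1.01834368e-04 -1.42933101e-01  8.31745114e-02] axes in tool
 [[ 1.    -0.    -0.001]
 [ 0.    -0.326  0.945]
 [-0.001 -0.945 -0.326]]
top 970 ((547.0189208984375, 44.969303131103516), (83.87149047851562, 90.35643005371094), 83.54096984863281) 0.05901921746748557
scene 839 ((545.9869995117188, 44.82160186767578), (87.5279312133789, 93.44654083251953), 84.80545806884766) 0.06073769224150161
```

View pics/topcrop.png

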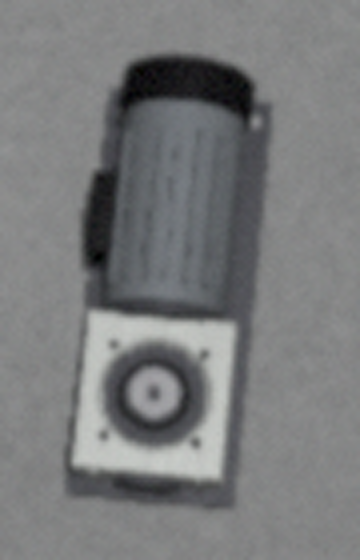

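The recess centre sits at about (0.547, 0.045) with a pump yaw near -6.5°. I'll go above the sleeve to look with the wrist camera.

```bash
cat >> h.py <<'E'
def rows(x,y,z,yaw,v=0.055):
    s=status.get_state(); Rc=Ro.from_quat(s['tcp_rot']); p=np.array(s['ee_pos'])
    a=np.deg2rad(yaw); tx=np.array([np.cos(a),np.sin(a),0]); ty=np.array([0,0,-1.]); Rt=Ro.from_matrix(np.stack([tx,ty,np.cross(tx,ty)],1))
    rv=(Rc.inv()*Rt).as_rotvec(); D=np.array([x,y,z])-p
    n=int(max(np.ceil(np.linalg.norm(D)/v),np.ceil(np.rad2deg(np.linalg.norm(rv))/9.5),1))
    st()
    for k in range(n):
        Rk=Rc*Ro.from_rotvec(rv*k/n)
        print('[%s],'%','.join('%g'%q for q in [*np.round(Rk.inv().apply(D/n),4),*np.round(np.rad2deg(rv/n),1)]))
E
python3 -c "
from h import *
rows(.632,-.238,.20,-96.5)"
```

```text
t 1.05 ee [ 0.2034 -0.5645  0.2313] q [ 0.5786 -0.4065  0.4065 -0.5786] F [-0.1  -1.11  0.32] w 1.004 j [-1.31   0.13   1.488  0.     1.523 -0.085]
[-0.0162,0.0031,0.0514,-0,2.6,0],
[-0.0185,0.0031,0.0506,-0,2.6,0],
[-0.0208,0.0031,0.0497,-0,2.6,0],
[-0.0231,0.0031,0.0487,-0,2.6,0],
[-0.0253,0.0031,0.0476,-0,2.6,0],
[-0.0275,0.0031,0.0464,-0,2.6,0],
[-0.0296,0.0031,0.045,-0,2.6,0],
[-0.0316,0.0031,0.0436,-0,2.6,0],
[-0.0336,0.0031,0.0421,-0,2.6,0],
[-0.0355,0.0031,0.0406,-0,2.6,0],
```

arm_command([
  [-0.016,0.003,0.051,0,2.6,0],
  [-0.0185,0.003,0.051,0,2.6,0],
  [-0.021,0.003,0.05,0,2.6,0],
  [-0.023,0.003,0.049,0,2.6,0],
  [-0.025,0.003,0.048,0,2.6,0],
  [-0.0275,0.003,0.046,0,2.6,0],
  [-0.03,0.003,0.045,0,2.6,0],
  [-0.032,0.003,0.044,0,2.6,0],
  [-0.034,0.003,0.042,0,2.6,0],
  [-0.0355,0.003,0.041,0,2.6,0],
  [0,0,0,0,0,0],
], claw=1)

```text
t: 2.42
ee_pos: [0.648, -0.2297, 0.2001]
tcp_rot: [0.468, -0.53, 0.532, -0.467]
wrist_force: [-0.7, -0.6, -0.4]
gripper_width: 1.0
```

```bash
python3 -c "
from h import *
st();snap('wrist','w1')
plan(.632,-.238,.20,-96.5)"
```

```text
t 2.425 ee [ 0.648  -0.2297  0.2001] q [ 0.4675 -0.5296  0.5318 -0.467 ] F [-0.66 -0.65 -0.39] w 1.0 j [-0.414  0.378  1.255 -0.002  1.505  1.284]
t 2.475 ee [ 0.6469 -0.2313  0.2004] q [ 0.4676 -0.5296  0.5322 -0.4665] F [-0.5  -0.41 -0.38] w 1.002 j [-0.416  0.377  1.257 -0.003  1.506  1.282]
tool shift [ 0.0085  0.0004 -0.0139] rotvec [-0.09 -0.82  0.2 ] | in target axes [ 0.0083  0.0004 -0.014 ] cur yaw -97.32
```

View pics/w1.png

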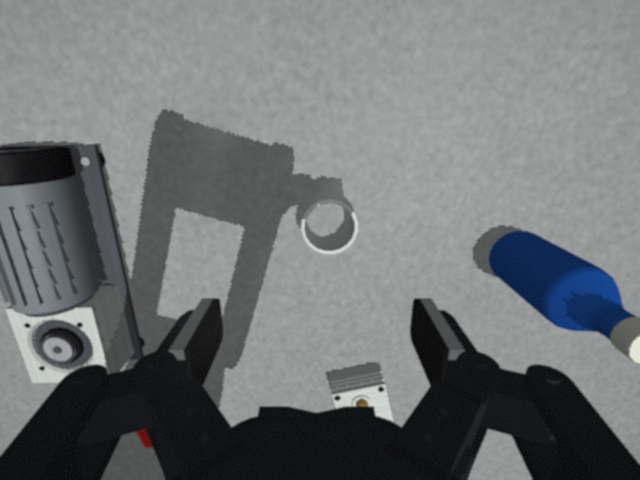

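The wrist image shows the sleeve rim at about (330,226), the head at (360,395) and the crankcase recess at (58,345). I'll measure from its depth.

```bash
cat >> h.py <<'E'
def ld(name):
    f=np.load(f'pics/{name}.npz'); cm={k:f[k] for k in ['fx','fy','cx','cy','R','t']}; return f['im'],f['d'],cm,pts(f['d'],cm)
def circ(xy):
    A=np.c_[2*xy,np.ones(len(xy))]; s=np.linalg.lstsq(A,(xy**2).sum(1),rcond=None)[0]; return s[:2],np.sqrt(s[2]+s[:2]@s[:2])
def near(P,d,x,y,r,z0,z1): return (np.hypot(P[...,0]-x,P[...,1]-y)<r)&(P[...,2]>z0)&(P[...,2]<z1)&(d>0)
E
python3 -c "
from h import *
im,d,cm,P=ld('w1')
m=near(P,d,.632,-.238,.06,.034,.05);Q=P[m];print(m.sum(),Q.mean(0),circ(Q[:,:2]),np.percentile(Q[:,2],[5,50,95]),cv2.minEnclosingCircle((Q[:,:2]*1000).astype(np.float32)))
"
```

```text
828 [ 0.63161554 -0.24136542  0.03941681] (array([ 0.63214397, -0.24110586]), np.float64(0.02569513135345485)) [0.03532838 0.03991696 0.04121545] ((631.43408203125, -240.96522521972656), 28.00357437133789)
```

arm_command([
  [0.01,0.03,-0.015,0,-0.8,0],
  [0,0.05,0,0,0,0],
  [0,0.04,0,0,0,0],
  [0,0,0,0,0,0],
])

```text
t: 2.98
ee_pos: [0.6289, -0.2443, 0.0802]
tcp_rot: [0.471, -0.525, 0.531, -0.47]
wrist_force: [0.1, -0.2, 0.3]
gripper_width: 1.0
```

```bash
python3 -c "
from h import *
plan(.632,-.2405,.009,-96.5)"
```

```text
t 2.975 ee [ 0.6289 -0.2443  0.0802] q [ 0.471  -0.5253  0.5306 -0.4697] F [ 0.11 -0.19  0.3 ] w 1.0 j [-0.444  0.431  1.412 -0.005  1.292  1.243]
tool shift [-0.0046  0.0712  0.0023] rotvec [-0.25 -0.11  0.36] | in target axes [-0.0042  0.0712  0.0026] cur yaw -96.61
```

arm_command([
  [-0.004,0.03,0.0025,-0.2,0,0.3],
  [0,0.03,0,0,0,0],
  [0,0.011,0,0,0,0],
  [0,0,0,0,0,0],
])

```text
t: 3.48
ee_pos: [0.6359, -0.2462, 0.0182]
tcp_rot: [0.468, -0.524, 0.533, -0.471]
wrist_force: [-0.9, -0.8, 0.3]
gripper_width: 0.997
```

```bash
python3 -c "
from h import *
plan(.632,-.2405,.009,-96.5);snap('wrist','w2')"
```

```text
t 3.475 ee [ 0.6359 -0.2462  0.0182] q [ 0.4683 -0.5242  0.5329 -0.471 ] F [-0.88 -0.79  0.32] w 0.997 j [-4.440e-01  5.130e-01  1.426e+00 -1.000e-03  1.190e+00  1.245e+00]
tool shift [-0.0052  0.0091 -0.0046] rotvec [-0.67 -0.26  0.31] | in target axes [-0.0052  0.0092 -0.0045] cur yaw -96.76
```

View pics/w2.png

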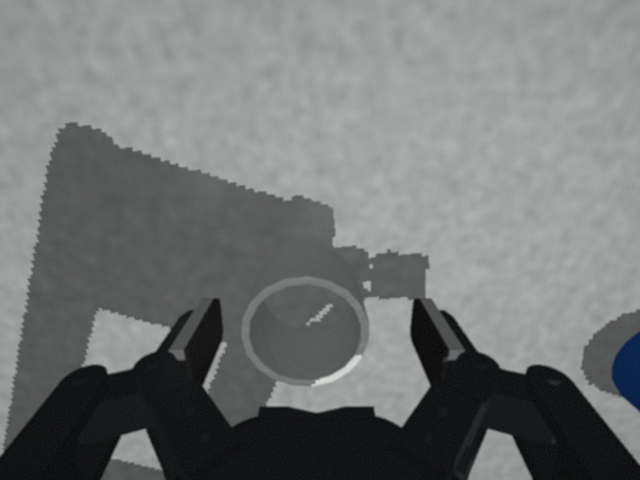

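The sleeve stands between the open fingers, at column 305 against the finger midline at 317. That matches the computed 5 mm correction.

arm_command([
  [-0.005,0.008,-0.0045,-0.6,0.3,0.3],
  [0,0,0,0,0,0],
  [0,0,0,0,0,0],
])

```text
t: 3.9
ee_pos: [0.6345, -0.2416, 0.0144]
tcp_rot: [0.467, -0.528, 0.532, -0.469]
wrist_force: [0.6, 0.4, -0.3]
gripper_width: 1.001
```

```bash
python3 -c "
from h import *
plan(.632,-.2405,.009,-96.5);im,d,cm=snap('wrist','w3');P=pts(d,cm)
m=near(P,d,.632,-.241,.05,.034,.05);Q=P[m];print(m.sum(),Q.mean(0),circ(Q[:,:2]),np.percentile(Q[:,2],[5,50,95]),cv2.minEnclosingCircle((Q[:,:2]*1000).astype(np.float32)))
"
```

```text
t 3.9 ee [ 0.6345 -0.2416  0.0144] q [ 0.4671 -0.5277  0.5321 -0.4693] F [ 0.63  0.43 -0.33] w 1.001 j [-0.44   0.516  1.43   0.     1.189  1.255]
tool shift [-0.0008  0.0054 -0.0027] rotvec [-0.38 -0.58  0.1 ] | in target axes [-0.0008  0.0054 -0.0027] cur yaw -97.08
6808 [ 0.63376627 -0.24069415  0.03995487] (array([ 0.63564259, -0.24149441]), np.float64(0.03213856881879035)) [0.0348275  0.03994212 0.04757126] ((643.4727783203125, -242.4139862060547), 48.519405364990234)
```

arm_command([
  [0,0.005,-0.001,0,0,0],
  [0,0,0,0,0,0],
])

```text
t: 4.2
ee_pos: [0.6334, -0.2414, 0.009]
tcp_rot: [0.467, -0.528, 0.532, -0.469]
wrist_force: [-0.0, 0.9, -0.4]
gripper_width: 0.997
```

arm_command([
  [0,0,0,0,0,0],
  [0,0,0,0,0,0],
  [0,0,0,0,0,0],
  [0,0,0,0,0,0],
  [0,0,0,0,0,0],
  [0,0,0,0,0,0],
], claw=-1, force=40)

```text
t: 4.95
ee_pos: [0.6334, -0.2414, 0.0091]
tcp_rot: [0.467, -0.528, 0.532, -0.469]
wrist_force: [-0.8, -0.4, 0.2]
gripper_width: 0.636
```

```bash
python3 -c "
from h import *
for i in range(3): st();snap('wrist','w4')"
```

```text
t 4.95 ee [ 0.6334 -0.2414  0.0091] q [ 0.4672 -0.5278  0.5319 -0.4693] F [-0.8  -0.45  0.18] w 0.636 j [-0.44   0.52   1.434  0.     1.18   1.254]
t 5.0 ee [ 0.6334 -0.2415  0.0091] q [ 0.4671 -0.5278  0.532  -0.4693] F [ 0.19  0.05 -0.47] w 0.635 j [-0.44   0.52   1.434  0.     1.18   1.254]
t 5.05 ee [ 0.6334 -0.2414  0.0091] q [ 0.4672 -0.5278  0.5319 -0.4693] F [-0.65  0.15 -0.18] w 0.632 j [-0.44   0.52   1.434  0.     1.18   1.254]
```

View pics/w4.png

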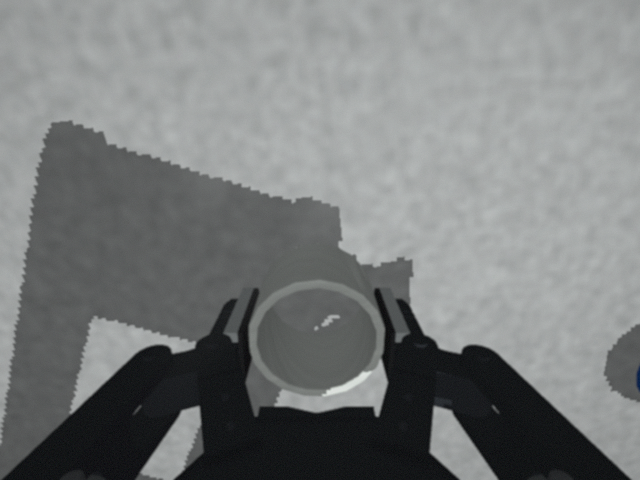

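The sleeve is held squarely between the pads (width 0.635, about 54 mm). I'll measure its offset in the hand, then lift.

```bash
python3 -c "
from h import *
im,d,cm,P=ld('w4')
m=near(P,d,.632,-.2414,.031,.038,.042)&(im.min(-1)>60);Q=P[m];print(m.sum(),Q.mean(0))
for sl in [(-.02,.02)]:
  q=Q[np.hypot(Q[:,0]-.632,Q[:,1]+.2414)>.02]; print(circ(q[:,:2]),cv2.minEnclosingCircle((q[:,:2]*1000).astype(np.float32)))
m=near(P,d,.632,-.2414,.021,.0,.033);q=P[m];print(circ(q[:,:2]))
plan(.632,-.241,.2,-96.5)"
```

```text
3931 [ 0.63343215 -0.24141103  0.04002995]
(array([ 0.63239457, -0.24153895]), np.float64(0.02565071599726172)) ((633.771484375, -241.652099609375), 30.331253051757812)
(array([ 0.62412501, -0.24048798]), np.float64(0.011310080589394216))
t 5.1 ee [ 0.6334 -0.2414  0.0091] q [ 0.4672 -0.5278  0.5319 -0.4693] F [0.39 0.97 0.42] w 0.636 j [-0.44   0.52   1.434  0.     1.18   1.254]
tool shift [ 0.     -0.1909 -0.0002] rotvec [-0.36 -0.57  0.09] | in target axes [-0.0003 -0.1909 -0.0015] cur yaw -97.07
```

arm_command([
  [0,-0.02,0,0,0,0],
  [0,-0.05,0,0,0,0],
  [0,-0.06,0,0,0,0],
  [0,-0.04,0,0,0,0],
  [0,0,0,0,0,0],
])

```text
t: 5.72
ee_pos: [0.6322, -0.2409, 0.1893]
tcp_rot: [0.467, -0.527, 0.532, -0.47]
wrist_force: [0.6, -0.4, -1.7]
gripper_width: 0.632
```

```bash
python3 -c "
from h import *
rows(.547,.045,.18,-96.5)
snap('wrist','w5')"
```

```text
t 5.725 ee [ 0.6322 -0.2409  0.1893] q [ 0.4669 -0.5272  0.5325 -0.4695] F [ 0.57 -0.41 -1.74] w 0.632 j [-0.44   0.348  1.312  0.     1.473  1.254]
[-0.0455,0.0013,-0.02,-0.1,-0.1,0],
[-0.0456,0.0013,-0.0199,-0.1,-0.1,0],
[-0.0456,0.0014,-0.0198,-0.1,-0.1,0],
[-0.0456,0.0014,-0.0197,-0.1,-0.1,0],
[-0.0457,0.0015,-0.0197,-0.1,-0.1,0],
[-0.0457,0.0015,-0.0196,-0.1,-0.1,0],
```

View pics/w5.png

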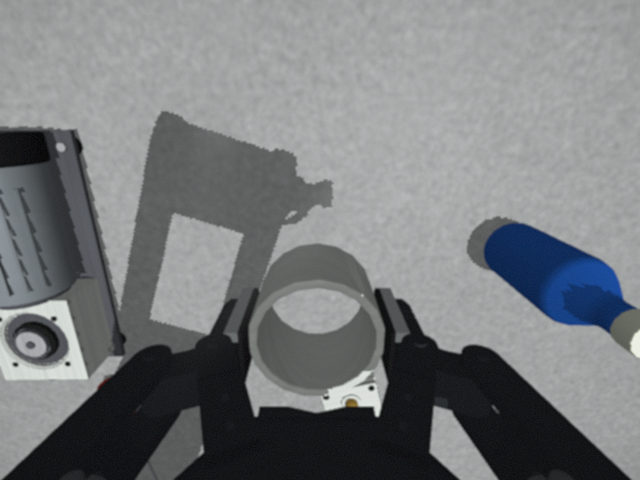

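Sleeve lifted. I'll stop short of the pump so the recess shows above the held sleeve.

arm_command([
  [-0.046,-0.001,-0.029,0,0,0],
  [-0.046,-0.001,-0.029,0,0,0],
  [-0.046,-0.001,-0.029,0,0,0],
  [-0.046,-0.001,-0.029,0,0,0],
  [-0.046,-0.001,-0.03,0,0,0],
  [-0.04,-0.001,-0.02,0,0,0],
  [0,0,0,0,0,0],
])

```text
t: 6.65
ee_pos: [0.4881, 0.0566, 0.1798]
tcp_rot: [-0.471, 0.534, -0.526, 0.464]
wrist_force: [0.8, -0.6, -1.2]
gripper_width: 0.633
```

```bash
cat > recess.py <<'E'
from h import *
import sys
n=sys.argv[1]
st(); im,d,cm=snap('wrist',n); P=pts(d,cm)
m=near(P,d,.547,.045,.075,.056,.064)&(im.min(-1)>110)
m=cv2.morphologyEx(m.astype(np.uint8),cv2.MORPH_OPEN,np.ones((3,3)))>0
Q=P[m]; rc=cv2.minAreaRect((Q[:,:2]*1000).astype(np.float32)); print('deck',m.sum(),rc,np.median(Q[:,2]))
m=near(P,d,.547,.045,.05,.04,.0575)
Q=P[m];print('recess floor pts',m.sum(),Q.mean(0) if len(Q) else 0,cv2.minEnclosingCircle((Q[:,:2]*1000).astype(np.float32)))
m=near(P,d,.547,.045,.025,.061,.066)
Q=P[m];print('piston',m.sum(),Q.mean(0),cv2.minEnclosingCircle((Q[:,:2]*1000).astype(np.float32)))
E
python3 recess.py w6
```

```text
t 6.65 ee [0.4881 0.0566 0.1798] q [-0.4709  0.5343 -0.5263  0.4644] F [ 0.83 -0.56 -1.25] w 0.633 j [ 0.009 -0.123  1.836  0.003  1.442  1.705]
deck 8011 ((545.477294921875, 44.75023651123047), (84.31205749511719, 91.69612884521484), 83.65062713623047) 0.06023923507811921
recess floor pts 3386 [0.54629896 0.04472815 0.05581767] ((536.9136352539062, 45.701412200927734), 40.126258850097656)
piston 1485 [0.54707095 0.04470673 0.06389202] ((546.3582153320312, 44.71187973022461), 20.11859893798828)
```

View pics/w6.png

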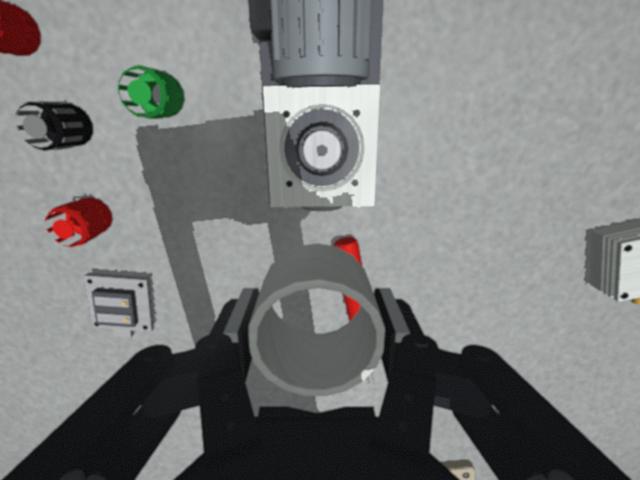

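The recess is clear: deck fit gives (0.546, 0.045) and yaw -6.4°, and the piston at pixel (322,150) gives (0.5467, 0.0447). They agree, so I'll move over it.

```bash
python3 -c "
from h import *
rows(.5475,.0447,.11,-96.4)
im,d,cm,P=ld('w6')
for n,x,y in [('plate',.41,.278),('head',.396,-.253),('filter',.586,.266)]:
  m=near(P,d,x,y,.07,.012,.06);Q=P[m]; print(n,m.sum(), Q.mean(0) if len(Q) else 0)
"
```

```text
t 6.7 ee [0.4885 0.0553 0.1797] q [-0.4709  0.5344 -0.5267  0.464 ] F [ 0.15  0.19 -0.79] w 0.632 j [ 0.007 -0.122  1.836  0.002  1.442  1.704]
[0.0015,0.0344,0.0304,0.4,-0.4,0],
[0.0017,0.0346,0.0302,0.4,-0.4,0],
plate 3482 [0.41282766 0.27305152 0.02051418]
head 2749 [ 0.39823536 -0.22947982  0.02896217]
filter 3330 [0.58786667 0.26586339 0.03155224]
```

arm_command([
  [0.0015,0.034,0.03,0.4,-0.4,0],
  [0.0015,0.034,0.028,0.4,-0.4,0],
  [0,0,0,0,0,0],
  [0,0,0,0,0,0],
])

```text
t: 7.2
ee_pos: [0.5462, 0.0408, 0.1072]
tcp_rot: [-0.472, 0.528, -0.528, 0.469]
wrist_force: [-0.2, 0.3, -0.3]
gripper_width: 0.63
```

```bash
python3 -c "
from h import *
plan(.5475,.0447,.072,-96.4)"
```

```text
t 7.2 ee [0.5462 0.0408 0.1072] q [-0.4717  0.5282 -0.5275  0.4693] F [-0.17  0.28 -0.3 ] w 0.63 j [-0.018  0.088  1.766 -0.002  1.291  1.668]
tool shift [-0.0041  0.0352  0.0009] rotvec [ 0.17 -0.17  0.11] | in target axes [-0.004   0.0352  0.0008] cur yaw -96.57
```

arm_command([
  [-0.004,0,0.001,0,0,0],
  [0,0.018,0,0,0,0],
  [0,0.015,0,0,0,0],
  [0,0,0,0,0,0],
])

```text
t: 7.7
ee_pos: [0.5479, 0.0445, 0.0741]
tcp_rot: [0.471, -0.528, 0.528, -0.47]
wrist_force: [-0.3, -0.3, -0.0]
gripper_width: 0.629
```

```bash
python3 -c "
from h import *
plan(.5475,.0447,.064,-96.4)"
```

```text
t 7.7 ee [0.5479 0.0445 0.0741] q [ 0.4709 -0.5275  0.5284 -0.4699] F [-0.29 -0.34 -0.02] w 0.629 j [-0.011  0.129  1.787 -0.002  1.226  1.676]
tool shift [-0.0002  0.0101 -0.0004] rotvec [-0.  -0.2  0.1] | in target axes [-0.0002  0.0101 -0.0004] cur yaw -96.6
```

arm_command([
  [0,0.004,0,0,0,0],
  [0,0.004,0,0,0,0],
  [0,0.003,0,0,0,0],
  [0,0,0,0,0,0],
])

```text
t: 8.2
ee_pos: [0.5487, 0.0446, 0.0644]
tcp_rot: [0.471, -0.527, 0.529, -0.47]
wrist_force: [0.4, 0.1, -0.9]
gripper_width: 0.635
```

```bash
python3 -c "
from h import *
plan(.5475,.0447,.064,-96.4)"
```

```text
t 8.2 ee [0.5487 0.0446 0.0644] q [ 0.4706 -0.527   0.5287 -0.4704] F [ 0.41  0.15 -0.94] w 0.635 j [-0.011  0.142  1.792 -0.002  1.206  1.676]
tool shift [ 0.      0.0004 -0.0012] rotvec [-0.09 -0.18  0.1 ] | in target axes [ 0.      0.0004 -0.0012] cur yaw -96.58
```

arm_command([
  [0,0.0005,-0.001,0,0,0],
  [0,0,0,0,0,0],
  [0,0,0,0,0,0],
  [0,0,0,0,0,0],
  [0,0,0,0,0,0],
], claw=1)

```text
t: 8.82
ee_pos: [0.5481, 0.0447, 0.0641]
tcp_rot: [0.47, -0.527, 0.529, -0.471]
wrist_force: [-0.5, 0.7, -0.2]
gripper_width: 1.002
```

arm_command([
  [0,-0.02,0,0,0,0],
  [0,-0.05,0,0,0,0],
  [0,-0.05,-0.05,0,0,0],
  [0,0,-0.04,0,0,0],
  [0,0,0,0,0,0],
])

```text
t: 9.45
ee_pos: [0.4617, 0.0547, 0.1808]
tcp_rot: [0.471, -0.528, 0.528, -0.47]
wrist_force: [0.5, 0.2, 0.3]
gripper_width: 1.0
```

```bash
python3 -c "
from h import *
st();im,d,cm=snap('wrist','w7');P=pts(d,cm)
m=near(P,d,.547,.045,.035,.09,.1);Q=P[m];print(m.sum(),circ(Q[:,:2]),np.percentile(Q[:,2],[5,50,95]),cv2.minEnclosingCircle((Q[:,:2]*1000).astype(np.float32)))
"
```

```text
t 9.45 ee [0.4617 0.0547 0.1808] q [ 0.4708 -0.5276  0.5283 -0.4699] F [0.46 0.24 0.34] w 1.0 j [ 0.009 -0.214  1.915 -0.002  1.44   1.695]
1744 (array([0.54677237, 0.04437554]), np.float64(0.02554344486712555)) [0.09235882 0.09497726 0.09626036] ((546.7858276367188, 44.4144172668457), 27.93697166442871)
```

View pics/w7.png

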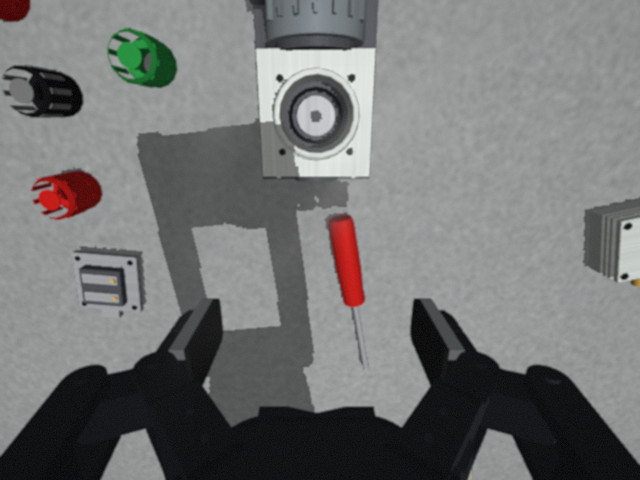

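Step 1 looks good: sleeve rim at pixel (316,115), top at z=0.095, centre (0.547, 0.044). Next is the valve plate at (105,285).

```bash
python3 -c "
from h import *
rows(.385,.276,.16,-102)
"
```

```text
t 9.5 ee [0.4635 0.0545 0.1817] q [ 0.4702 -0.5271  0.5289 -0.4705] F [-0.08  1.14  0.75] w 0.999 j [ 0.009 -0.212  1.912 -0.002  1.439  1.695]
[-0.0422,0.0042,-0.0207,-0,1.1,0],
[-0.0418,0.0042,-0.0215,-0,1.1,0],
[-0.0414,0.0043,-0.0223,-0,1.1,0],
[-0.041,0.0043,-0.023,-0,1.1,0],
[-0.0405,0.0043,-0.0238,-0,1.1,0],
```

arm_command([
  [-0.042,0.004,-0.021,0,1.1,0],
  [-0.042,0.004,-0.0215,0,1.1,0],
  [-0.041,0.004,-0.022,0,1.1,0],
  [-0.041,0.004,-0.023,0,1.1,0],
  [-0.038,0.004,-0.02,0,1.1,0],
  [0,0,0,0,0,0],
])

```text
t: 10.25
ee_pos: [0.3929, 0.2793, 0.1612]
tcp_rot: [0.441, -0.55, 0.554, -0.444]
wrist_force: [0.0, 0.3, -0.2]
gripper_width: 0.996
```

```bash
cat > plate.py <<'E'
from h import *
import sys
st();im,d,cm=snap('wrist',sys.argv[1]);P=pts(d,cm)
for n,z0,z1,r in [('block',.022,.03,.04),('plate',.0125,.02,.06)]:
    m=near(P,d,.412,.277,r,z0,z1)
    k,lab,stt,c=cv2.connectedComponentsWithStats(cv2.morphologyEx(m.astype(np.uint8),cv2.MORPH_OPEN,np.ones((3,3))))
    m=lab==1+np.argmax(stt[1:,4]); Q=P[m]; print(n,m.sum(),cv2.minAreaRect((Q[:,:2]*1000).astype(np.float32)),Q.mean(0))
E
python3 plate.py w8
```

```text
t 10.25 ee [0.3929 0.2793 0.1612] q [ 0.4405 -0.5497  0.5536 -0.4442] F [ 0.02  0.27 -0.24] w 0.996 j [ 0.515 -0.155  1.9   -0.005  1.39   2.306]
block 2116 ((409.8818054199219, 277.9929504394531), (39.49950408935547, 39.992332458496094), 78.29654693603516) [0.41067189 0.27764532 0.02655941]
plate 3135 ((405.3584289550781, 278.70391845703125), (64.04957580566406, 73.20514678955078), 77.90986633300781) [0.41065819 0.27729767 0.0163354 ]
```

View pics/w8.png

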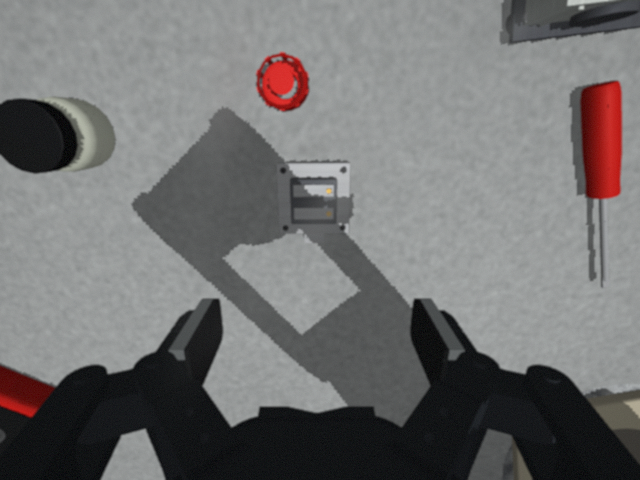

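The plate centre is (0.410, 0.278) with yaw -11.9°. The block (pixel 314,200) and plate fits agree, and the tab points toward the robot.

```bash
python3 -c "
from h import *
plan(.410,.278,.06,-101.9)
"
```

```text
t 10.3 ee [0.3934 0.2782 0.1613] q [ 0.4404 -0.5496  0.5539 -0.444 ] F [-0.32 -0.42  0.63] w 0.998 j [ 0.513 -0.156  1.901 -0.005  1.39   2.304]
tool shift [-0.0034  0.1014  0.0154] rotvec [-0.46 -0.68 -0.01] | in target axes [-0.0033  0.1013  0.0163] cur yaw -102.58
```

arm_command([
  [-0.003,0.02,0.016,-0.4,-0.7,0],
  [0,0.05,0,0,0,0],
  [0,0.03,0,0,0,0],
  [0,0,0,0,0,0],
  [0,0,0,0,0,0],
])

```text
t: 10.92
ee_pos: [0.4166, 0.2748, 0.0614]
tcp_rot: [0.443, -0.549, 0.551, -0.446]
wrist_force: [1.2, 0.0, 1.2]
gripper_width: 1.001
```

```bash
python3 -c "
from h import *
plan(.410,.278,.015,-101.9)
"
```

```text
t 10.925 ee [0.4166 0.2748 0.0614] q [ 0.4432 -0.5485  0.5509 -0.4464] F [1.18 0.03 1.2 ] w 1.001 j [ 0.482  0.008  1.94  -0.003  1.189  2.264]
tool shift [-0.0017  0.0463 -0.0073] rotvec [-0.31 -0.15 -0.08] | in target axes [-0.0018  0.0464 -0.0071] cur yaw -102.05
```

arm_command([
  [-0.002,0.01,-0.007,-0.3,0,0],
  [0,0.02,0,0,0,0],
  [0,0.01,0,0,0,0],
  [0,0,0,0,0,0],
  [0,0,0,0,0,0],
])

```text
t: 11.55
ee_pos: [0.4132, 0.2805, 0.025]
tcp_rot: [0.441, -0.55, 0.55, -0.448]
wrist_force: [-0.2, 0.9, 0.3]
gripper_width: 0.997
```

```bash
python3 -c "
from h import *
plan(.410,.278,.015,-101.9)
"; python3 plate.py w9
```

```text
t 11.55 ee [0.4132 0.2805 0.025 ] q [ 0.4414 -0.5497  0.5498 -0.448 ] F [-0.24  0.86  0.3 ] w 0.997 j [4.930e-01 6.000e-02 1.962e+00 2.000e-03 1.110e+00 2.273e+00]
tool shift [ 0.0032  0.0099 -0.0026] rotvec [-0.34 -0.17 -0.41] | in target axes [ 0.0031  0.01   -0.0026] cur yaw -102.06
t 11.55 ee [0.4132 0.2805 0.025 ] q [ 0.4414 -0.5497  0.5498 -0.448 ] F [-0.24  0.86  0.3 ] w 0.997 j [4.930e-01 6.000e-02 1.962e+00 2.000e-03 1.110e+00 2.273e+00]
block 6051 ((410.0722351074219, 277.8559875488281), (40.049625396728516, 40.542510986328125), 77.865966796875) [0.41192666 0.27746932 0.0265487 ]
plate 8082 ((405.4342346191406, 278.8466491699219), (64.2878646850586, 73.89603424072266), 77.92157745361328) [0.41473792 0.27678664 0.01636809]
```

View pics/w9.png

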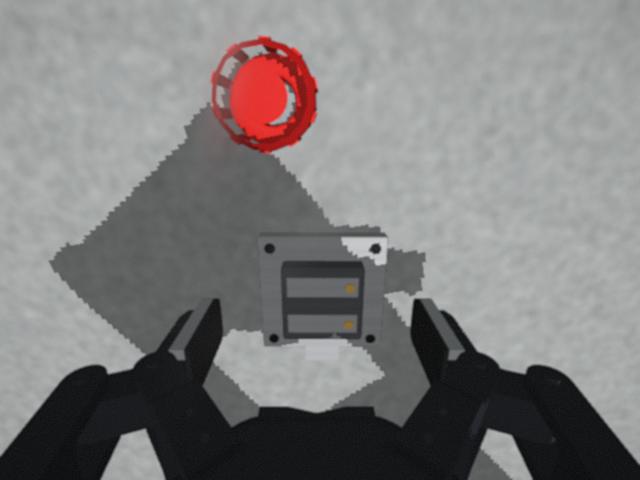

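The block at (322,300) sits between the fingers with the tab nearest the robot at (322,350). A small correction, then close.

arm_command([
  [0.003,0.006,-0.003,-0.3,0,-0.3],
  [0,0.004,0,0,0,0],
  [0,0,0,0,0,0],
  [0,0,0,0,0,0],
])

```text
t: 12.1
ee_pos: [0.41, 0.2784, 0.0151]
tcp_rot: [-0.444, 0.55, -0.55, 0.446]
wrist_force: [0.1, 0.6, 0.9]
gripper_width: 1.003
```

```bash
python3 -c "
from h import *
plan(.410,.278,.015,-101.9)
"
```

```text
t 12.1 ee [0.41   0.2784 0.0151] q [-0.4437  0.5499 -0.5496  0.4456] F [0.13 0.56 0.89] w 1.003 j [4.920e-01 7.300e-02 1.969e+00 1.000e-03 1.096e+00 2.273e+00]
tool shift [0.0004 0.0001 0.0001] rotvec [-0.08 -0.17 -0.14] | in target axes [0.0004 0.0001 0.0001] cur yaw -102.07
```

arm_command([
  [0,0,0,0,0,0],
  [0,0,0,0,0,0],
  [0,0,0,0,0,0],
  [0,0,0,0,0,0],
  [0,0,0,0,0,0],
  [0,0,0,0,0,0],
  [0,0,0,0,0,0],
], claw=-1, force=50)

```text
t: 12.98
ee_pos: [0.4104, 0.2785, 0.0157]
tcp_rot: [-0.443, 0.55, -0.55, 0.446]
wrist_force: [0.8, -0.3, 0.2]
gripper_width: 0.452
```

```bash
python3 plate.py w10
```

```text
t 12.975 ee [0.4104 0.2785 0.0157] q [-0.4435  0.5498 -0.5497  0.4459] F [ 0.75 -0.33  0.24] w 0.452 j [4.920e-01 7.300e-02 1.969e+00 1.000e-03 1.097e+00 2.273e+00]
block 7036 ((410.1855773925781, 278.18011474609375), (51.7607536315918, 41.053279876708984), 77.79109954833984) [0.41246225 0.27769047 0.02654126]
plate 5113 ((427.1954040527344, 274.6022033691406), (64.19178771972656, 30.605249404907227), 78.11286163330078) [0.43259575 0.27330872 0.01633502]
```

View pics/w10.png

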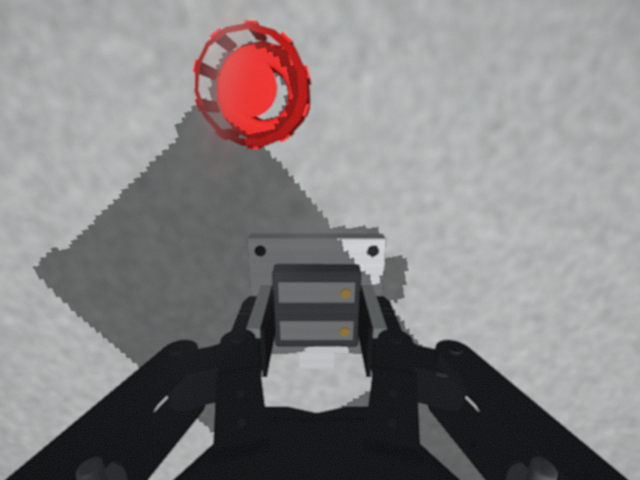

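The block is gripped squarely (pixels 275-360) with almost no contact force. Lifting.

arm_command([
  [0,-0.02,0,0,0,0],
  [0,-0.05,0,0,0,0],
  [0,-0.06,0,0,0,0],
  [0,-0.03,0,0,0,0],
  [0,0,0,0,0,0],
])

```text
t: 13.65
ee_pos: [0.4077, 0.277, 0.177]
tcp_rot: [-0.446, 0.55, -0.549, 0.444]
wrist_force: [0.3, -0.5, -2.8]
gripper_width: 0.449
```

```bash
python3 -c "
from h import *
rows(.5468,.0444,.165,-96.4)
snap('wrist','w11')"
```

```text
t 13.65 ee [0.4077 0.277  0.177 ] q [-0.4457  0.5503 -0.5493  0.4436] F [ 0.31 -0.55 -2.83] w 0.449 j [ 4.920e-01 -1.280e-01  1.846e+00  1.000e-03  1.426e+00  2.273e+00]
[0.0397,0.0024,0.0369,0,-1.1,0],
[0.0404,0.0024,0.0361,0,-1.1,0],
[0.0411,0.0024,0.0353,0,-1.1,0],
[0.0418,0.0024,0.0345,0,-1.1,0],
[0.0425,0.0024,0.0337,0,-1.1,0],
```

View pics/w11.png

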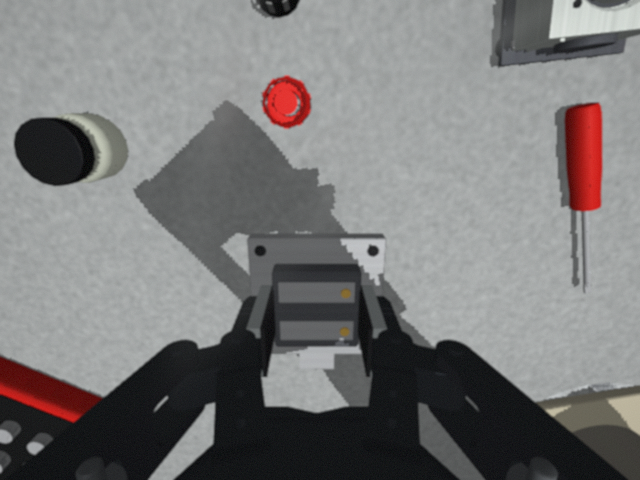

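The plate is held and unchanged in the hand. Moving over the sleeve.

arm_command([
  [0.04,0.002,0.037,0,-1.1,0],
  [0.0405,0.002,0.036,0,-1.1,0],
  [0.041,0.002,0.035,0,-1.1,0],
  [0.042,0.002,0.034,0,-1.1,0],
  [0.036,0.002,0.028,0,-1.1,0],
  [0,0,0,0,0,0],
  [0,0,0,0,0,0],
])

```text
t: 14.58
ee_pos: [0.5337, 0.0442, 0.1438]
tcp_rot: [-0.481, 0.533, -0.52, 0.463]
wrist_force: [0.4, -0.3, -1.3]
gripper_width: 0.452
```

```bash
python3 -c "
from h import *
plan(.5468,.0444,.125,-96.4)"
```

```text
t 14.575 ee [0.5337 0.0442 0.1438] q [-0.4811  0.5329 -0.5197  0.463 ] F [ 0.37 -0.28 -1.28] w 0.452 j [-0.011  0.047  1.739 -0.004  1.387  1.669]
tool shift [-0.0017  0.0184  0.0136] rotvec [1.78 0.18 0.38] | in target axes [-0.0017  0.0188  0.013 ] cur yaw -96.22
```

arm_command([
  [-0.0015,0,0.013,1.8,0.2,0.4],
  [0,0,0,0,0,0],
  [0,0,0,0,0,0],
])

```text
t: 14.95
ee_pos: [0.546, 0.0469, 0.1417]
tcp_rot: [-0.472, 0.527, -0.526, 0.472]
wrist_force: [-0.2, 0.6, -2.1]
gripper_width: 0.448
```

```bash
python3 -c "
from h import *
plan(.5468,.0444,.122,-96.4)"
```

```text
t 14.95 ee [0.546  0.0469 0.1417] q [-0.4716  0.5267 -0.5263  0.4723] F [-0.16  0.59 -2.12] w 0.448 j [-8.000e-03  5.000e-02  1.739e+00  1.000e-03  1.352e+00  1.671e+00]
tool shift [0.0025 0.0197 0.0011] rotvec [-0.01  0.14 -0.06] | in target axes [0.0024 0.0197 0.0011] cur yaw -96.26
```

arm_command([
  [0.0025,0.01,0.001,0,0,0],
  [0,0.01,0,0,0,0],
  [0,0,0,0,0,0],
  [0,0,0,0,0,0],
])

```text
t: 15.45
ee_pos: [0.5464, 0.0449, 0.1202]
tcp_rot: [-0.472, 0.527, -0.526, 0.473]
wrist_force: [-0.1, 0.6, -2.3]
gripper_width: 0.451
```

```bash
python3 -c "
from h import *
plan(.5468,.0444,.1025,-96.4)
snap('scene','s2');snap('wrist','w12')
import cv2
cv2.imwrite('pics/s2c.png',cv2.resize(cv2.imread('pics/s2.png')[190:350,230:390],None,fx=4,fy=4,interpolation=2)[:600])"
```

```text
t 15.45 ee [0.5464 0.0449 0.1202] q [-0.472   0.5265 -0.526   0.4725] F [-0.09  0.59 -2.35] w 0.451 j [-1.200e-02  7.200e-02  1.758e+00  1.000e-03  1.312e+00  1.666e+00]
tool shift [0.0004 0.0177 0.0005] rotvec [-0.    0.21 -0.06] | in target axes [0.0004 0.0177 0.0005] cur yaw -96.19
```

View pics/s2c.png

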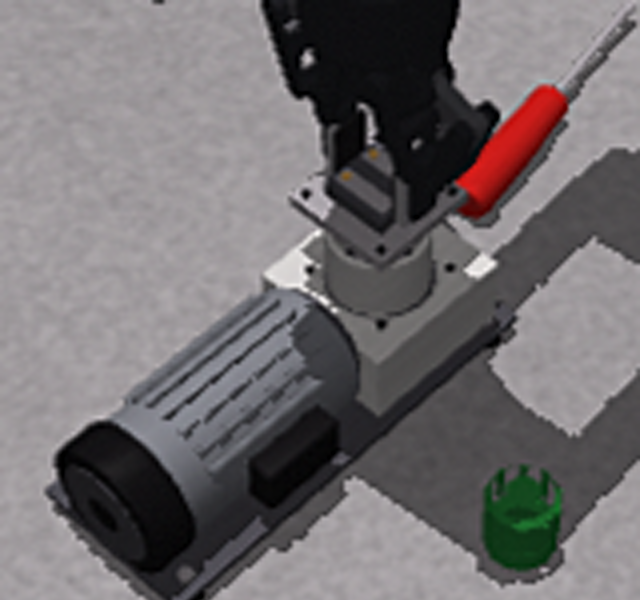

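View pics/w12.png

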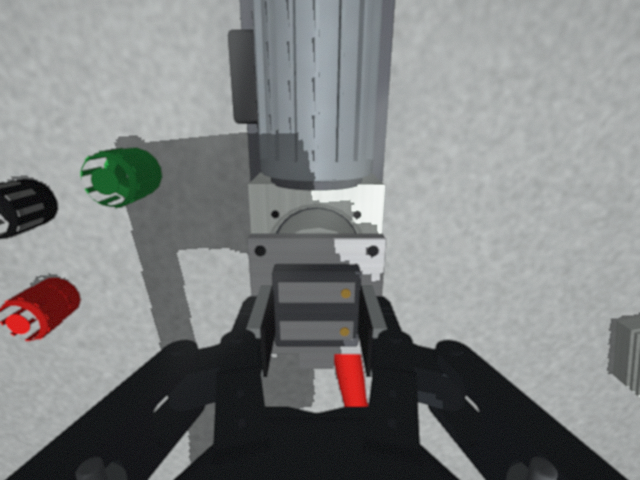

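The plate hangs squarely over the sleeve in both views. Lowering.

arm_command([
  [0.0004,0.006,0.0004,0,0,0],
  [0,0.006,0,0,0,0],
  [0,0.004,0,0,0,0],
  [0,0,0,0,0,0],
])

```text
t: 16.05
ee_pos: [0.547, 0.0443, 0.1034]
tcp_rot: [-0.472, 0.526, -0.526, 0.473]
wrist_force: [0.4, 0.4, -1.9]
gripper_width: 0.451
```

```bash
python3 -c "
from h import *
plan(.5468,.0444,.1025,-96.4)"
```

```text
t 16.05 ee [0.547  0.0443 0.1034] q [-0.4718  0.5264 -0.5262  0.4726] F [ 0.37  0.44 -1.91] w 0.451 j [-1.300e-02  9.100e-02  1.770e+00  1.000e-03  1.280e+00  1.665e+00]
tool shift [-0.0001  0.0009 -0.0002] rotvec [-0.03  0.2  -0.06] | in target axes [-0.0001  0.0009 -0.0002] cur yaw -96.2
```

arm_command([
  [0,0.001,0,0,0,0],
  [0,0,0,0,0,0],
])

```text
t: 16.3
ee_pos: [0.5473, 0.0443, 0.1028]
tcp_rot: [0.472, -0.526, 0.526, -0.473]
wrist_force: [-0.1, 0.4, -2.3]
gripper_width: 0.45
```

arm_command([
  [0,0,0,0,0,0],
  [0,0,0,0,0,0],
  [0,0,0,0,0,0],
  [0,0,0,0,0,0],
  [0,0,0,0,0,0],
], claw=1)

```text
t: 16.92
ee_pos: [0.5483, 0.0443, 0.104]
tcp_rot: [0.471, -0.526, 0.527, -0.473]
wrist_force: [1.2, 0.8, -0.1]
gripper_width: 1.004
```

arm_command([
  [0,-0.02,0,0,0,0],
  [0,-0.05,0,0,0,0],
  [0,-0.04,-0.05,0,0,0],
  [0,0,-0.03,0,0,0],
  [0,0,0,0,0,0],
])

```text
t: 17.55
ee_pos: [0.4693, 0.0528, 0.2215]
tcp_rot: [0.47, -0.525, 0.528, -0.474]
wrist_force: [0.5, 0.0, -0.1]
gripper_width: 1.0
```

```bash
cat > chk.py <<'E'
from h import *
import sys
st();im,d,cm=snap('wrist',sys.argv[1]);P=pts(d,cm)
for z0,z1,r in [(.098,.107,.06),(.108,.118,.04)]:
    m=near(P,d,.547,.045,r,z0,z1)
    m=cv2.morphologyEx(m.astype(np.uint8),cv2.MORPH_OPEN,np.ones((3,3)))>0
    Q=P[m]; print(m.sum(),cv2.minAreaRect((Q[:,:2]*1000).astype(np.float32)),np.percentile(Q[:,2],[5,50,95]))
E
python3 chk.py w13
```

```text
t 17.55 ee [0.4693 0.0528 0.2215] q [ 0.4701 -0.525   0.5277 -0.4743] F [ 0.52  0.   -0.12] w 1.0 j [ 2.000e-03 -2.250e-01  1.850e+00  1.000e-03  1.509e+00  1.682e+00]
4625 ((542.1513671875, 44.3246955871582), (64.15798950195312, 72.78544616699219), 83.7314682006836) [0.10208665 0.10328187 0.10446837]
3175 ((546.6433715820312, 43.929176330566406), (40.04443359375, 39.5916862487793), 83.75550842285156) [0.11211856 0.11352967 0.11489025]
```

View pics/w13.png

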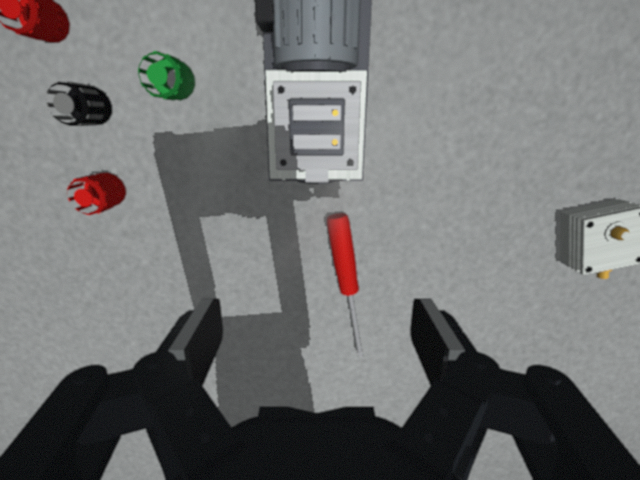

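Step 2 done: plate top at z=0.1033, block centre (0.5466, 0.0440), yaw -6.3°, with the tab at pixel (318,177) facing the robot. Now the head.

```bash
python3 -c "
from h import *
rows(.39,-.252,.18,-82.5)
"
```

```text
t 17.6 ee [0.4705 0.0527 0.222 ] q [ 0.4696 -0.5247  0.5281 -0.4746] F [ 0.92 -0.03  0.91] w 0.998 j [ 2.000e-03 -2.230e-01  1.848e+00  1.000e-03  1.508e+00  1.682e+00]
[0.0519,0.0068,-0.0079,-0.1,-2.3,-0],
[0.0516,0.0068,-0.01,-0.1,-2.3,-0],
[0.0511,0.0069,-0.012,-0.1,-2.3,-0],
[0.0506,0.0069,-0.014,-0.1,-2.3,-0],
[0.05,0.0069,-0.016,-0.1,-2.3,-0],
[0.0493,0.007,-0.018,-0.1,-2.3,-0],
```

arm_command([
  [0.052,0.007,-0.008,0,-2.3,0],
  [0.0515,0.007,-0.01,0,-2.3,0],
  [0.051,0.007,-0.012,0,-2.3,0],
  [0.0505,0.007,-0.014,0,-2.3,0],
  [0.048,0.007,-0.016,0,-2.3,0],
  [0.04,0.006,-0.012,0,-2.3,0],
  [0,0,0,0,0,0],
  [0,0,0,0,0,0],
])

```text
t: 18.6
ee_pos: [0.4, -0.2518, 0.1832]
tcp_rot: [-0.531, 0.459, -0.468, 0.537]
wrist_force: [-0.5, 0.4, 0.3]
gripper_width: 0.999
```

```bash
cat > head.py <<'E'
from h import *
import sys
plan(.397,-.253,.02,-82.5);im,d,cm=snap('wrist',sys.argv[1]);P=pts(d,cm)
for n,z0,z1,r in [('top',.0335,.0385,.05),('stub',.042,.055,.03)]:
    m=near(P,d,.397,-.253,r,z0,z1)
    m=cv2.morphologyEx(m.astype(np.uint8),cv2.MORPH_OPEN,np.ones((3,3)))>0
    Q=P[m]
    if len(Q): print(n,m.sum(),cv2.minAreaRect((Q[:,:2]*1000).astype(np.float32)),Q.mean(0))
E
python3 head.py w14
```

```text
t 18.6 ee [ 0.4    -0.2518  0.1832] q [-0.5306  0.4591 -0.4677  0.5375] F [-0.52  0.41  0.3 ] w 0.999 j [-0.678 -0.208  1.906  0.009  1.431  0.751]
tool shift [ 0.0003  0.1631 -0.0056] rotvec [-0.88  0.6   0.15] | in target axes [ 0.0008  0.1632 -0.0031] cur yaw -81.9
top 4443 ((397.51873779296875, -255.40069580078125), (64.39677429199219, 64.14277648925781), 7.274990081787109) [ 0.39849628 -0.25527218  0.03646304]
stub 106 ((411.59332275390625, -253.2908935546875), (9.460390090942383, 13.393082618713379), 14.852505683898926) [ 0.41237077 -0.25310693  0.04577792]
```

View pics/w14.png

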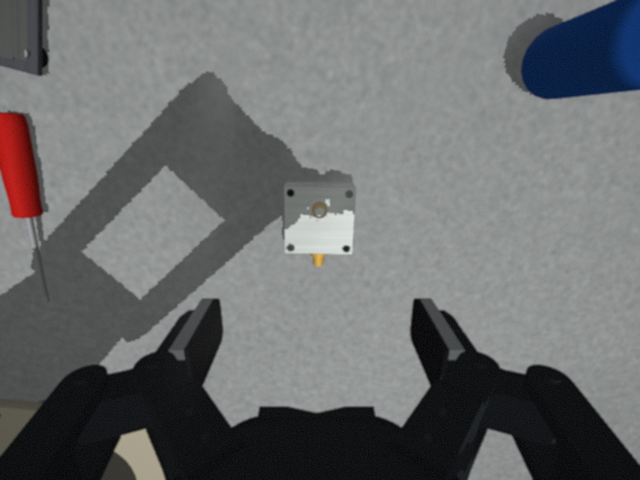

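The head is at (0.3975, -0.2554), yaw 7.3°. Its outlet, at pixel (318,260), points toward the robot.

arm_command([
  [0.003,0.03,-0.003,-0.8,0.5,0],
  [0,0.05,0,0,0,0],
  [0,0.04,0,0,0,0],
  [0,0,0,0,0,0],
  [0,0,0,0,0,0],
])

```text
t: 19.27
ee_pos: [0.4033, -0.253, 0.0649]
tcp_rot: [0.534, -0.46, 0.467, -0.534]
wrist_force: [-0.1, 0.1, 0.5]
gripper_width: 1.003
```

```bash
sed -i 's/plan(.397,-.253,.02,-82.5)/plan(.3975,-.2554,.005,-82.7)/' head.py; python3 head.py w15
```

```text
t 19.275 ee [ 0.4033 -0.253   0.0649] q [ 0.5338 -0.4605  0.4672 -0.5336] F [-0.12  0.1   0.45] w 1.003 j [-6.670e-01 -6.600e-02  2.005e+00 -1.000e-03  1.193e+00  7.640e-01]
tool shift [ 0.0012  0.0598 -0.0065] rotvec [-0.35  0.71  0.42] | in target axes [ 0.0017  0.0599 -0.0061] cur yaw -81.99
top 10454 ((397.7306823730469, -255.11459350585938), (64.83527374267578, 64.18960571289062), 7.078798770904541) [ 0.39936396 -0.25488332  0.03648698]
stub 296 ((410.6543884277344, -253.63180541992188), (12.319005966186523, 13.096612930297852), 7.016112327575684) [ 0.41230361 -0.25323187  0.04594778]
```

View pics/w15.png

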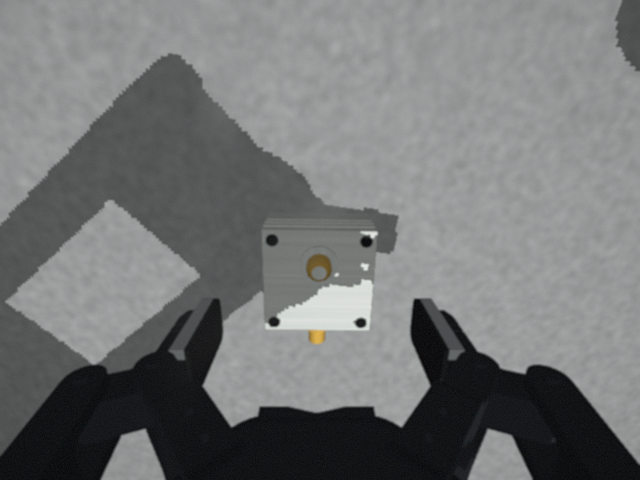

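The view confirms the head between the fingers at (320,275), with a yaw near 7.1°.

arm_command([
  [0.002,0,-0.006,-0.3,-0.5,0.4],
  [0,0.025,0,0,0,0],
  [0,0.025,0,0,0,0],
  [0,0,0,0,0,0],
])

```text
t: 19.82
ee_pos: [0.4014, -0.26, 0.0211]
tcp_rot: [-0.536, 0.457, -0.465, 0.536]
wrist_force: [0.7, -0.1, -0.4]
gripper_width: 0.999
```

```bash
python3 -c "
from h import *
plan(.3975,-.2553,.005,-82.8)"
```

```text
t 19.825 ee [ 0.4014 -0.26    0.0211] q [-0.5359  0.4569 -0.4651  0.5364] F [ 0.69 -0.12 -0.36] w 0.999 j [-0.682  0.008  2.024  0.     1.098  0.738]
tool shift [-0.0053  0.016  -0.0032] rotvec [-0.46  1.42  0.47] | in target axes [-0.0051  0.0161 -0.0032] cur yaw -81.38
```

arm_command([
  [-0.005,0.008,-0.003,-0.4,1.4,0.4],
  [0,0.007,0,0,0,0],
  [0,0,0,0,0,0],
  [0,0,0,0,0,0],
])

```text
t: 20.32
ee_pos: [0.3995, -0.2572, 0.0089]
tcp_rot: [-0.53, 0.466, -0.47, 0.53]
wrist_force: [-0.1, -0.7, -0.3]
gripper_width: 1.008
```

```bash
python3 -c "
from h import *
plan(.3975,-.2553,.005,-82.8)"
```

```text
t 20.325 ee [ 0.3995 -0.2572  0.0089] q [-0.53    0.4659 -0.4702  0.5301] F [-0.13 -0.66 -0.29] w 1.008 j [-0.68   0.027  2.031 -0.     1.078  0.767]
tool shift [-0.0021  0.0039 -0.0017] rotvec [-0.24 -0.08  0.25] | in target axes [-0.0021  0.0039 -0.0017] cur yaw -82.88
```

arm_command([
  [-0.002,0.004,-0.002,-0.2,0,0.2],
  [0,0,0,0,0,0],
  [0,0,0,0,0,0],
])

```text
t: 20.7
ee_pos: [0.3974, -0.2555, 0.0051]
tcp_rot: [0.53, -0.467, 0.468, -0.53]
wrist_force: [-0.3, -0.4, -0.6]
gripper_width: 1.003
```

arm_command([
  [0,0,0,0,0,0],
  [0,0,0,0,0,0],
  [0,0,0,0,0,0],
  [0,0,0,0,0,0],
  [0,0,0,0,0,0],
  [0,0,0,0,0,0],
], claw=-1, force=60)

```text
t: 21.45
ee_pos: [0.3977, -0.2557, 0.0055]
tcp_rot: [0.53, -0.467, 0.469, -0.53]
wrist_force: [0.6, 0.3, 1.0]
gripper_width: 0.739
```

```bash
python3 head.py w16
```

```text
t 21.45 ee [ 0.3977 -0.2557  0.0055] q [ 0.5301 -0.4672  0.4687 -0.5301] F [0.61 0.26 0.96] w 0.739 j [-0.68   0.031  2.034 -0.     1.075  0.767]
tool shift [-0.0003  0.0005 -0.0001] rotvec [-0.08 -0.17  0.09] | in target axes [-0.0003  0.0005 -0.0001] cur yaw -82.87
top 20965 ((397.7007751464844, -255.6411895751953), (65.70915222167969, 90.05449676513672), 6.979280948638916) [ 0.40079111 -0.25537143  0.03649857]
stub 980 ((403.4255676269531, -240.15310668945312), (16.350921630859375, 44.563079833984375), 32.472476959228516) [ 0.4077845  -0.24545277  0.04600272]
```

View pics/w16.png

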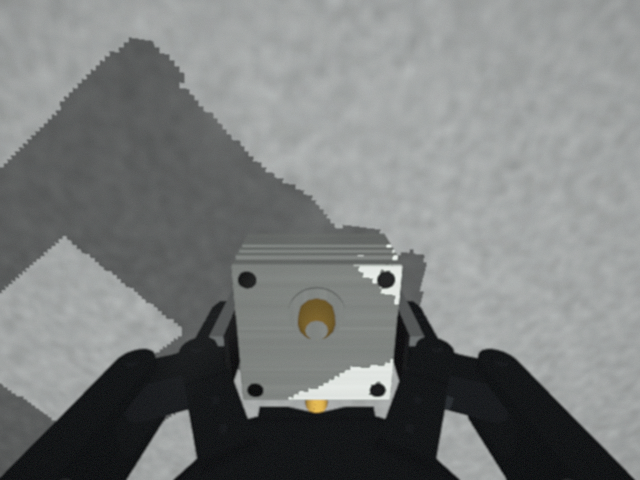

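The head is gripped centred, with the stub at column 317. Lifting.

arm_command([
  [0,-0.02,0,0,0,0],
  [0,-0.05,0,0,0,0],
  [0,-0.06,0,0,0,0],
  [0,-0.04,0,0,0,0],
  [0,0,0,0,0,0],
])

```text
t: 22.12
ee_pos: [0.3949, -0.2536, 0.1765]
tcp_rot: [0.53, -0.47, 0.466, -0.53]
wrist_force: [0.6, -0.4, -2.7]
gripper_width: 0.74
```

```bash
python3 -c "
from h import *
rows(.5466,.0441,.175,-96.3,.05)
snap('wrist','w17')"
```

```text
t 22.125 ee [ 0.3949 -0.2536  0.1765] q [ 0.5303 -0.47    0.466  -0.5299] F [ 0.59 -0.4  -2.66] w 0.74 j [-0.68  -0.192  1.905 -0.     1.435  0.767]
[-0.0395,0.0003,0.0268,0,1.9,-0],
[-0.0404,0.0003,0.0254,0,1.9,-0],
[-0.0412,0.0003,0.0241,0,1.9,-0],
[-0.042,0.0002,0.0227,0,1.9,-0],
[-0.0427,0.0002,0.0213,0,1.9,-0],
[-0.0434,0.0002,0.0198,0,1.9,-0],
[-0.0441,0.0002,0.0184,0,1.9,-0],
```

View pics/w17.png

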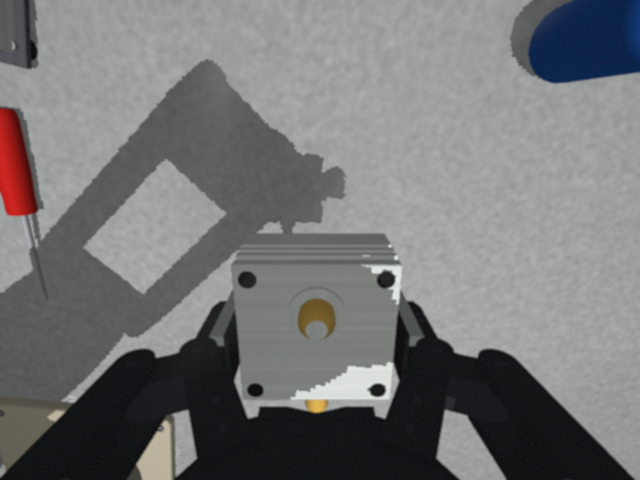

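arm_command([
  [-0.0395,-0.002,0.027,0,1.9,0],
  [-0.0405,-0.002,0.0255,0,1.9,0],
  [-0.041,-0.002,0.024,0,1.9,0],
  [-0.042,-0.002,0.0225,0,1.9,0],
  [-0.0425,-0.002,0.021,0,1.9,0],
  [-0.041,-0.002,0.018,0,1.9,0],
  [-0.032,-0.002,0.012,0,1.9,0],
  [0,0,0,0,0,0],
  [0,0,0,0,0,0],
])

```text
t: 23.3
ee_pos: [0.5281, 0.0407, 0.1622]
tcp_rot: [-0.478, 0.542, -0.515, 0.461]
wrist_force: [-0.4, 0.1, -2.5]
gripper_width: 0.739
```

```bash
python3 -c "
from h import *
plan(.5466,.0441,.135,-96.3)"
```

```text
t 23.3 ee [0.5281 0.0407 0.1622] q [-0.4781  0.5418 -0.5152  0.4608] F [-0.41  0.11 -2.46] w 0.739 j [-0.027  0.026  1.727  0.011  1.433  1.66 ]
tool shift [-0.0054  0.0264  0.0192] rotvec [ 2.54 -0.47 -0.39] | in target axes [-0.0054  0.0272  0.018 ] cur yaw -96.78
```

arm_command([
  [-0.005,0,0.018,2.5,-0.4,-0.4],
  [0,0,0,0,0,0],
  [0,0,0,0,0,0],
])

```text
t: 23.68
ee_pos: [0.5436, 0.0409, 0.1579]
tcp_rot: [-0.473, 0.529, -0.526, 0.469]
wrist_force: [0.0, 0.8, -1.9]
gripper_width: 0.738
```

```bash
python3 -c "
from h import *
plan(.5466,.0441,.135,-96.3)"
```

```text
t 23.675 ee [0.5436 0.0409 0.1579] q [-0.4729  0.529  -0.5261  0.4688] F [ 0.01  0.77 -1.9 ] w 0.738 j [-1.800e-02  3.600e-02  1.723e+00 -1.000e-03  1.389e+00  1.666e+00]
tool shift [-0.0036  0.0228  0.0028] rotvec [ 0.4  -0.21  0.09] | in target axes [-0.0035  0.0229  0.0026] cur yaw -96.5
```

arm_command([
  [-0.0035,0.01,0.003,0.4,-0.2,0],
  [0,0.012,0,0,0,0],
  [0,0,0,0,0,0],
  [0,0,0,0,0,0],
])

```text
t: 24.18
ee_pos: [0.5458, 0.0433, 0.1334]
tcp_rot: [-0.472, 0.527, -0.527, 0.471]
wrist_force: [-0.3, 0.3, -2.0]
gripper_width: 0.735
```

```bash
python3 -c "
from h import *
plan(.5466,.0441,.1085,-96.3)
snap('scene','s3')
import cv2
cv2.imwrite('pics/s3c.png',cv2.resize(cv2.imread('pics/s3.png')[190:340,230:390],None,fx=4,fy=4,interpolation=2))"
```

```text
t 24.175 ee [0.5458 0.0433 0.1334] q [-0.4724  0.5272 -0.5268  0.4705] F [-0.29  0.28 -2.03] w 0.735 j [-0.014  0.06   1.745 -0.002  1.339  1.669]
tool shift [-0.001   0.0249  0.0007] rotvec [ 0.12 -0.07  0.1 ] | in target axes [-0.0009  0.0249  0.0007] cur yaw -96.37
```

View pics/s3c.png

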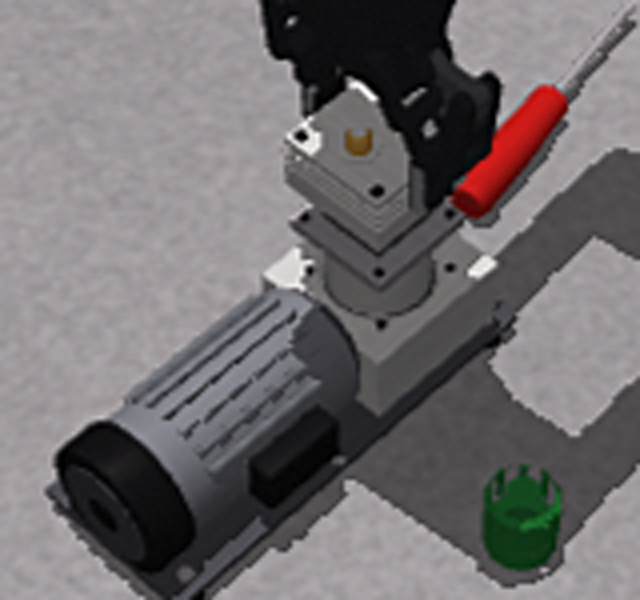

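The head hovers squarely over the plate. Lowering to just above the block, correcting on the way.

arm_command([
  [-0.001,0.006,0.0007,0,0,0],
  [0,0.005,0,0,0,0],
  [0,0,0,0,0,0],
  [0,0,0,0,0,0],
])

```text
t: 24.72
ee_pos: [0.5469, 0.0443, 0.1221]
tcp_rot: [0.472, -0.527, 0.527, -0.471]
wrist_force: [-0.0, -0.5, -2.6]
gripper_width: 0.734
```

```bash
python3 -c "
from h import *
plan(.5466,.0441,.1085,-96.3)"
```

```text
t 24.725 ee [0.5469 0.0443 0.1221] q [ 0.4723 -0.5269  0.5269 -0.4707] F [-0.05 -0.48 -2.63] w 0.734 j [-0.012  0.073  1.753 -0.002  1.317  1.671]
tool shift [ 0.0002  0.0136 -0.0003] rotvec [ 0.08 -0.06  0.09] | in target axes [ 0.0003  0.0136 -0.0003] cur yaw -96.36
```

arm_command([
  [0,0.004,0,0,0,0],
  [0,0.003,0,0,0,0],
  [0,0.003,0,0,0,0],
  [0,0,0,0,0,0],
])

```text
t: 25.22
ee_pos: [0.547, 0.0443, 0.1115]
tcp_rot: [0.472, -0.527, 0.527, -0.471]
wrist_force: [-0.2, 0.3, -2.6]
gripper_width: 0.736
```

```bash
python3 -c "
from h import *
plan(.5466,.0441,.1085,-96.3)"
```

```text
t 25.225 ee [0.547  0.0443 0.1115] q [ 0.4722 -0.5269  0.527  -0.4708] F [-0.22  0.27 -2.62] w 0.736 j [-0.012  0.084  1.762 -0.002  1.297  1.67 ]
tool shift [ 0.0002  0.003  -0.0004] rotvec [ 0.07 -0.05  0.09] | in target axes [ 0.0002  0.003  -0.0004] cur yaw -96.35
```

No contact force, and the underside is already below the block's top. Finishing the descent.

arm_command([
  [0,0.0025,0,0,0,0],
  [0,0.0005,0,0,0,0],
  [0,0,0,0,0,0],
])

```text
t: 25.6
ee_pos: [0.5472, 0.0443, 0.1086]
tcp_rot: [0.472, -0.527, 0.527, -0.471]
wrist_force: [0.1, 0.4, -1.8]
gripper_width: 0.739
```

arm_command([
  [0,0,0,0,0,0],
  [0,0,0,0,0,0],
  [0,0,0,0,0,0],
  [0,0,0,0,0,0],
  [0,0,0,0,0,0],
], claw=1)

```text
t: 26.22
ee_pos: [0.5484, 0.0443, 0.1101]
tcp_rot: [0.471, -0.526, 0.528, -0.472]
wrist_force: [-0.1, 1.2, -0.0]
gripper_width: 1.001
```

arm_command([
  [0,-0.02,0,0,0,0],
  [0,-0.05,0,0,0,0],
  [0,-0.04,-0.05,0,0,0],
  [0,0,-0.03,0,0,0],
  [0,0,0,0,0,0],
])

```text
t: 26.85
ee_pos: [0.4697, 0.0532, 0.2277]
tcp_rot: [0.47, -0.525, 0.529, -0.472]
wrist_force: [0.1, 1.0, 1.0]
gripper_width: 1.0
```

```bash
cat > chk2.py <<'E'
from h import *
import sys
st();im,d,cm=snap('wrist',sys.argv[1]);P=pts(d,cm)
for z0,z1,r in [(.135,.143,.06),(.147,.156,.03)]:
    m=near(P,d,.547,.045,r,z0,z1)
    m=cv2.morphologyEx(m.astype(np.uint8),cv2.MORPH_OPEN,np.ones((3,3)))>0
    Q=P[m]; print(m.sum(),cv2.minAreaRect((Q[:,:2]*1000).astype(np.float32)),np.percentile(Q[:,2],[5,50,95]))
m=near(P,d,.588,.266,.03,.03,.06);Q=P[m]
if len(Q): print('filter',m.sum(),Q.mean(0),cv2.minEnclosingCircle((Q[:,:2]*1000).astype(np.float32)))
E
python3 chk2.py w18
```

```text
t 26.85 ee [0.4697 0.0532 0.2277] q [ 0.4704 -0.5255  0.5286 -0.4725] F [0.05 1.   1.  ] w 1.0 j [ 5.000e-03 -2.240e-01  1.838e+00 -1.000e-03  1.522e+00  1.687e+00]
9356 ((547.1016235351562, 43.88109588623047), (64.24728393554688, 63.96757125854492), 83.69868469238281) [0.13818588 0.13940318 0.14082761]
235 ((559.3624267578125, 42.416717529296875), (12.633657455444336, 12.997008323669434), 83.89798736572266) [0.14752774 0.14931091 0.1514989 ]
filter 1116 [0.59020859 0.26308488 0.04054432] ((590.9462890625, 268.3653564453125), 20.152511596679688)
```

View pics/w18.png

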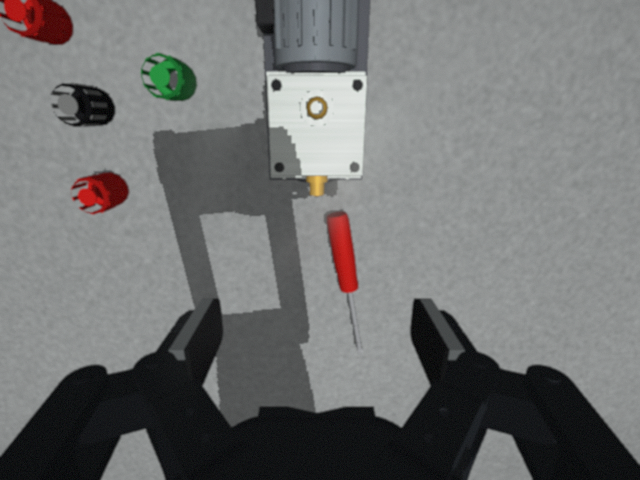

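Step 3 done: head top at z=0.1394, centre (0.547, 0.044), yaw -6.3°, outlet at pixel (317,187) toward the robot, stub near (0.559, 0.0426). The black filter is at (82,105).

```bash
python3 -c "
from h import *
rows(.57,.266,.17,-96.3)
"
```

```text
t 26.9 ee [0.4709 0.0531 0.2282] q [ 0.47   -0.5251  0.529  -0.4729] F [ 1.12 -0.22  0.93] w 0.999 j [ 5.000e-03 -2.230e-01  1.836e+00 -1.000e-03  1.522e+00  1.687e+00]
[-0.0445,0.0117,0.0149,-0.1,-0,0],
[-0.0445,0.0117,0.0149,-0.1,-0,0],
[-0.0445,0.0117,0.015,-0.1,-0,0],
[-0.0445,0.0117,0.015,-0.1,-0,0],
[-0.0445,0.0117,0.015,-0.1,-0,0],
```

arm_command([
  [-0.0445,0.003,0.015,0,0,0],
  [-0.0445,0.012,0.015,0,0,0],
  [-0.0445,0.014,0.015,0,0,0],
  [-0.0445,0.014,0.014,0,0,0],
  [-0.035,0.012,0.01,0,0,0],
  [0,0,0,0,0,0],
  [0,0,0,0,0,0],
])

```text
t: 27.78
ee_pos: [0.5734, 0.2624, 0.1738]
tcp_rot: [0.468, -0.524, 0.531, -0.473]
wrist_force: [1.4, 1.0, -0.1]
gripper_width: 1.004
```

```bash
cat > filt.py <<'E'
from h import *
import sys
plan(.590,.267,.008,-96.3);im,d,cm=snap('wrist',sys.argv[1]);P=pts(d,cm)
for z0,z1 in [(.04,.05),(.02,.05)]:
    m=near(P,d,.590,.267,.032,z0,z1);Q=P[m]
    if len(Q): print(m.sum(),Q.mean(0),cv2.minEnclosingCircle((Q[:,:2]*1000).astype(np.float32)),cv2.minAreaRect((Q[:,:2]*1000).astype(np.float32)),np.percentile(Q[:,2],[50,95]))
E
python3 filt.py w19
```

```text
t 27.775 ee [0.5734 0.2624 0.1738] q [ 0.4678 -0.5243  0.5315 -0.4731] F [ 1.43  0.99 -0.08] w 1.004 j [ 0.352  0.234  1.478 -0.007  1.419  2.039]
tool shift [-0.0066  0.166   0.0139] rotvec [-0.72 -0.28  0.07] | in target axes [-0.0064  0.1658  0.016 ] cur yaw -96.58
728 [0.59293913 0.26833365 0.04371971] ((591.5304565429688, 268.30767822265625), 19.25548553466797) ((591.2630615234375, 268.62298583984375), (36.7244873046875, 36.97193908691406), 49.206668853759766) [0.04408295 0.04597828]
989 [0.59373404 0.26813024 0.04062964] ((591.0015258789062, 268.81915283203125), 19.90781021118164) ((591.1069946289062, 268.5848693847656), (39.277984619140625, 38.07719421386719), 11.799134254455566) [0.04297601 0.04584019]
```

View pics/w19.png

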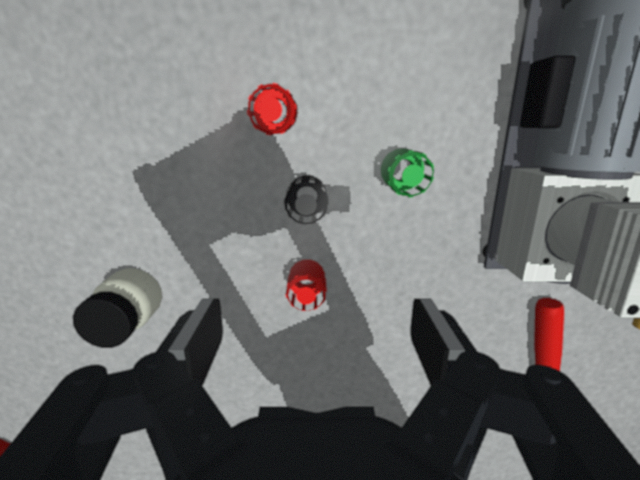

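The black filter at (306,199) is centred at (0.591, 0.2685), and the reds and green are clear of the finger path. Descending.

arm_command([
  [-0.007,0.02,0.016,-0.6,0,0],
  [0,0.05,0,0,0,0],
  [0,0.03,0,0,0,0],
  [0,0,0,0,0,0],
  [0,0,0,0,0,0],
])

```text
t: 28.45
ee_pos: [0.595, 0.2634, 0.0786]
tcp_rot: [0.466, -0.527, 0.531, -0.472]
wrist_force: [0.5, -0.6, 1.1]
gripper_width: 1.002
```

```bash
sed -i 's/plan(.590,.267,.008/plan(.591,.2685,.008/' filt.py; python3 filt.py w20
```

```text
t 28.45 ee [0.595  0.2634 0.0786] q [ 0.4659 -0.5271  0.5314 -0.4719] F [ 0.46 -0.55  1.13] w 1.002 j [ 0.339  0.369  1.495 -0.003  1.267  2.032]
tool shift [-0.0045  0.0706 -0.0053] rotvec [-0.58 -0.63 -0.13] | in target axes [-0.0047  0.0706 -0.0045] cur yaw -96.93
1403 [0.59489457 0.26809593 0.04373614] ((591.2945556640625, 268.5845642089844), 19.485580444335938) ((591.609375, 268.46441650390625), (37.039161682128906, 37.1583251953125), 40.946502685546875) [0.04413811 0.04599247]
2337 [0.59589167 0.26794972 0.03879297] ((590.9774780273438, 268.7484436035156), 20.060964584350586) ((591.291015625, 268.8516845703125), (39.09765625, 38.31492233276367), 86.16902923583984) [0.04166493 0.04580018]
```

View pics/w20.png

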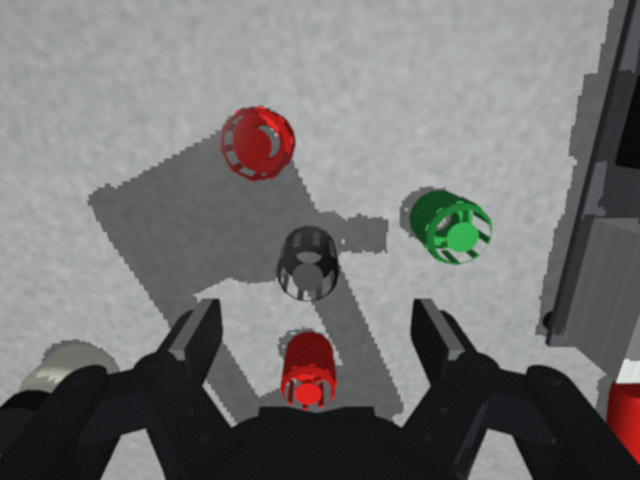

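arm_command([
  [-0.0045,0.01,-0.0045,-0.5,-0.6,0],
  [0,0.03,0,0,0,0],
  [0,0.02,0,0,0,0],
  [0,0,0,0,0,0],
  [0,0,0,0,0,0],
])

```text
t: 29.12
ee_pos: [0.5943, 0.2709, 0.0224]
tcp_rot: [0.469, -0.526, 0.527, -0.476]
wrist_force: [0.4, 0.6, -0.1]
gripper_width: 1.001
```

```bash
python3 filt.py w21
```

```text
t 29.125 ee [0.5943 0.2709 0.0224] q [ 0.4686 -0.5258  0.527  -0.4757] F [ 0.39  0.57 -0.1 ] w 1.001 j [3.480e-01 4.410e-01 1.514e+00 2.000e-03 1.176e+00 2.026e+00]
tool shift [ 0.0029  0.0143 -0.0032] rotvec [-0.46  0.08 -0.37] | in target axes [ 0.0028  0.0144 -0.003 ] cur yaw -96.21
2501 [0.59632805 0.26849113 0.04376991] ((591.7611083984375, 268.9593200683594), 19.438756942749023) ((591.5191040039062, 269.1252746582031), (37.82392120361328, 37.56041717529297), 53.10475540161133) [0.04430945 0.04590078]
4683 [0.59728904 0.26837662 0.03814134] ((591.1253051757812, 268.8119812011719), 20.175935745239258) ((591.1282348632812, 269.0248718261719), (39.43107986450195, 39.0290412902832), 85.04779052734375) [0.040761   0.04567359]
```

arm_command([
  [0.0025,0.008,-0.003,-0.4,0,-0.3],
  [0,0.006,0,0,0,0],
  [0,0,0,0,0,0],
  [0,0,0,0,0,0],
])

```text
t: 29.68
ee_pos: [0.592, 0.269, 0.0091]
tcp_rot: [0.471, -0.526, 0.527, -0.473]
wrist_force: [-0.5, 0.3, -0.3]
gripper_width: 1.003
```

```bash
python3 filt.py w22
```

```text
t 29.675 ee [0.592  0.269  0.0091] q [ 0.471  -0.5261  0.5267 -0.4733] F [-0.54  0.34 -0.27] w 1.003 j [3.470e-01 4.570e-01 1.520e+00 1.000e-03 1.161e+00 2.027e+00]
tool shift [ 0.0006  0.0011 -0.0009] rotvec [-0.16  0.08 -0.11] | in target axes [ 0.0006  0.0011 -0.0009] cur yaw -96.22
2998 [0.59658214 0.2684449  0.04372365] ((591.738525390625, 268.9595947265625), 19.58696746826172) ((591.5303955078125, 268.7898254394531), (38.447574615478516, 36.96572494506836), 47.530174255371094) [0.0443079  0.04588218]
5749 [0.59764723 0.26823316 0.03795984] ((590.791748046875, 268.3545837402344), 20.61557960510254) ((591.2133178710938, 269.03582763671875), (38.64930725097656, 40.16059875488281), 70.43940734863281) [0.04040228 0.04566701]
```

View pics/w22.png

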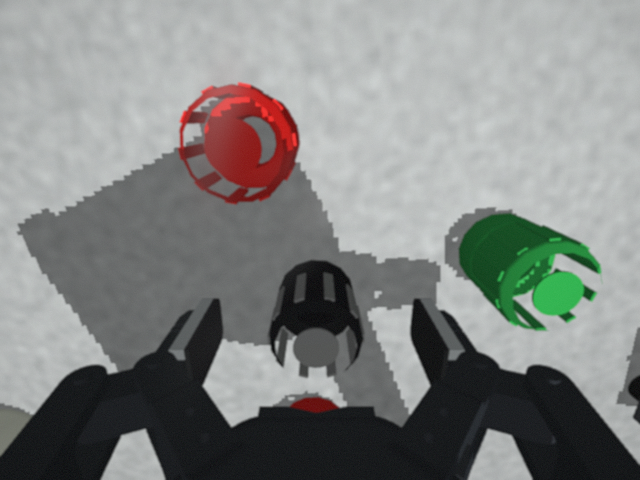

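The black canister is centred between the fingers at column 317. Closing.

arm_command([
  [0,0,0,0,0,0],
  [0,0,0,0,0,0],
  [0,0,0,0,0,0],
  [0,0,0,0,0,0],
  [0,0,0,0,0,0],
  [0,0,0,0,0,0],
  [0,0,0,0,0,0],
], claw=-1, force=35)

```text
t: 30.6
ee_pos: [0.5923, 0.2692, 0.0097]
tcp_rot: [0.471, -0.526, 0.527, -0.474]
wrist_force: [-0.2, -0.2, 0.2]
gripper_width: 0.435
```

```bash
python3 filt.py w23
```

```text
t 30.6 ee [0.5923 0.2692 0.0097] q [ 0.4707 -0.526   0.5268 -0.4736] F [-0.17 -0.18  0.2 ] w 0.435 j [3.470e-01 4.570e-01 1.519e+00 1.000e-03 1.161e+00 2.027e+00]
tool shift [ 0.0008  0.0017 -0.0013] rotvec [-0.2   0.08 -0.14] | in target axes [ 0.0008  0.0017 -0.0013] cur yaw -96.22
4478 [0.59653525 0.26802106 0.04455515] ((598.0689086914062, 266.57562255859375), 30.444568634033203) ((592.667236328125, 269.43365478515625), (57.05058670043945, 37.38330078125), 63.14700698852539) [0.04473238 0.0490991 ]
8613 [0.59791151 0.26732372 0.03822784] ((598.0484619140625, 266.54229736328125), 30.479799270629883) ((591.6854248046875, 269.9525146484375), (57.03192138671875, 40.27678298950195), 62.67383575439453) [0.04049985 0.04861377]
```

View pics/w23.png

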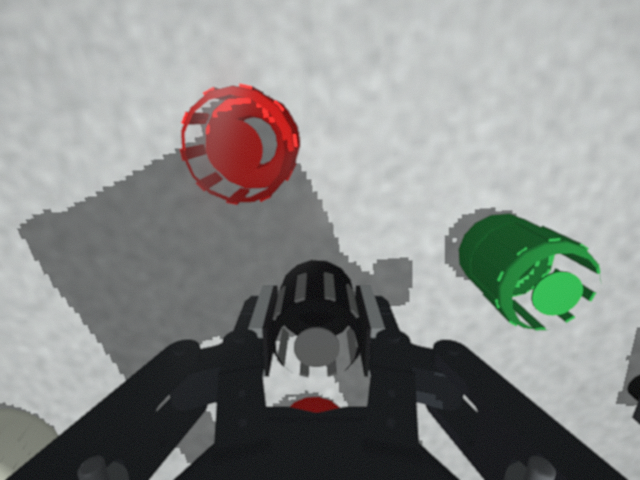

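Gripped. The filter sits about 1 mm toward -x of the TCP. Lifting, then over to the stub.

arm_command([
  [0,-0.02,0,0,0,0],
  [0,-0.05,0,0,0,0],
  [0,-0.06,0,0,0,0],
  [0,-0.06,0,0,0,0],
  [0,-0.02,0,0,0,0],
  [0,0,0,0,0,0],
])

```text
t: 31.4
ee_pos: [0.5913, 0.2686, 0.2334]
tcp_rot: [0.469, -0.526, 0.527, -0.475]
wrist_force: [-0.1, -0.0, 0.0]
gripper_width: 0.431
```

```bash
python3 -c "
from h import *
rows(.560,.0427,.215,-96.3,.05)
snap('wrist','w24')"
```

```text
t 31.4 ee [0.5913 0.2686 0.2334] q [ 0.4695 -0.5255  0.5273 -0.4748] F [-0.11 -0.    0.04] w 0.431 j [3.470e-01 2.550e-01 1.344e+00 1.000e-03 1.535e+00 2.027e+00]
[0.0456,0.0035,-0.0014,-0.1,0,-0],
[0.0456,0.0035,-0.0013,-0.1,0,-0],
[0.0456,0.0036,-0.0013,-0.1,0,-0],
[0.0456,0.0036,-0.0013,-0.1,0,-0],
[0.0456,0.0036,-0.0013,-0.1,0,-0],
```

View pics/w24.png

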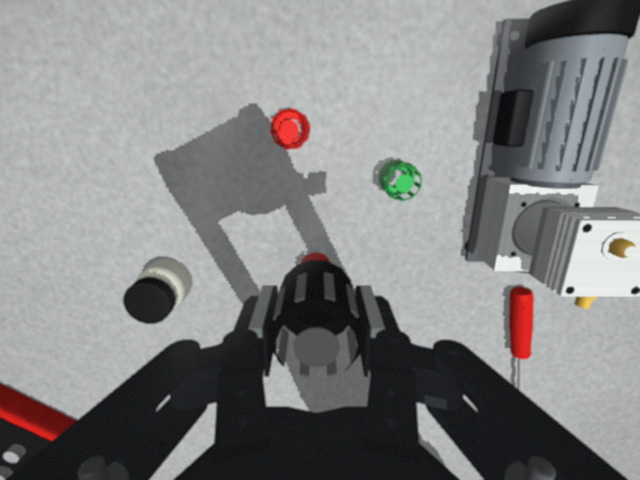

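The filter is held upright and the reds and green are undisturbed.

arm_command([
  [0.0455,0.002,-0.0015,0,0,0],
  [0.0455,0.002,-0.0015,0,0,0],
  [0.0455,0.002,-0.0015,0,0,0],
  [0.0455,0.002,-0.0015,0,0,0],
  [0.035,0.002,-0.001,0,0,0],
  [0,0,0,0,0,0],
  [0,0,0,0,0,0],
])

```text
t: 32.33
ee_pos: [0.553, 0.0479, 0.2087]
tcp_rot: [-0.475, 0.529, -0.523, 0.47]
wrist_force: [0.7, 0.7, -0.6]
gripper_width: 0.435
```

```bash
python3 -c "
from h import *
plan(.560,.0427,.175,-96.3)"
```

```text
t 32.325 ee [0.553  0.0479 0.2087] q [-0.4753  0.5294 -0.5228  0.4697] F [ 0.65  0.67 -0.56] w 0.435 j [-0.007  0.032  1.633  0.002  1.488  1.671]
tool shift [0.0044 0.0336 0.0079] rotvec [ 0.7   0.16 -0.02] | in target axes [0.0044 0.0337 0.0075] cur yaw -96.14
```

arm_command([
  [0.0045,0,0.0075,0.7,0,0],
  [0,0.015,0,0,0,0],
  [0,0.015,0,0,0,0],
  [0,0,0,0,0,0],
  [0,0,0,0,0,0],
])

```text
t: 32.95
ee_pos: [0.5597, 0.0453, 0.1743]
tcp_rot: [-0.474, 0.526, -0.524, 0.473]
wrist_force: [-0.6, 0.2, -0.1]
gripper_width: 0.429
```

```bash
python3 -c "
from h import *
plan(.560,.0427,.167,-96.3)"
```

```text
t 32.95 ee [0.5597 0.0453 0.1743] q [-0.4739  0.5259 -0.5244  0.4731] F [-0.57  0.24 -0.09] w 0.429 j [-1.100e-02  6.200e-02  1.665e+00  1.000e-03  1.416e+00  1.663e+00]
tool shift [0.0025 0.0073 0.0006] rotvec [ 0.14  0.38 -0.03] | in target axes [0.0025 0.0073 0.0006] cur yaw -95.92
```

arm_command([
  [0.0025,0.003,0.0006,0,0.3,0],
  [0,0.003,0,0,0,0],
  [0,0,0,0,0,0],
  [0,0,0,0,0,0],
])

```text
t: 33.45
ee_pos: [0.5607, 0.0425, 0.169]
tcp_rot: [-0.472, 0.527, -0.526, 0.472]
wrist_force: [0.1, -1.1, -0.0]
gripper_width: 0.434
```

```bash
python3 -c "
from h import *
plan(.560,.0427,.1487,-96.3)
im,d,cm=snap('scene','s4')
import cv2
cv2.imwrite('pics/s4c.png',cv2.resize(cv2.imread('pics/s4.png')[190:340,250:410],None,fx=4,fy=4,interpolation=2))"
```

```text
t 33.45 ee [0.5607 0.0425 0.169 ] q [-0.4719  0.5268 -0.5262  0.4721] F [ 0.1  -1.08 -0.03] w 0.434 j [-1.600e-02  6.700e-02  1.671e+00  1.000e-03  1.405e+00  1.664e+00]
tool shift [-0.0001  0.0203 -0.0007] rotvec [ 0.03  0.05 -0.04] | in target axes [-0.0002  0.0203 -0.0007] cur yaw -96.25
```

View pics/s4c.png

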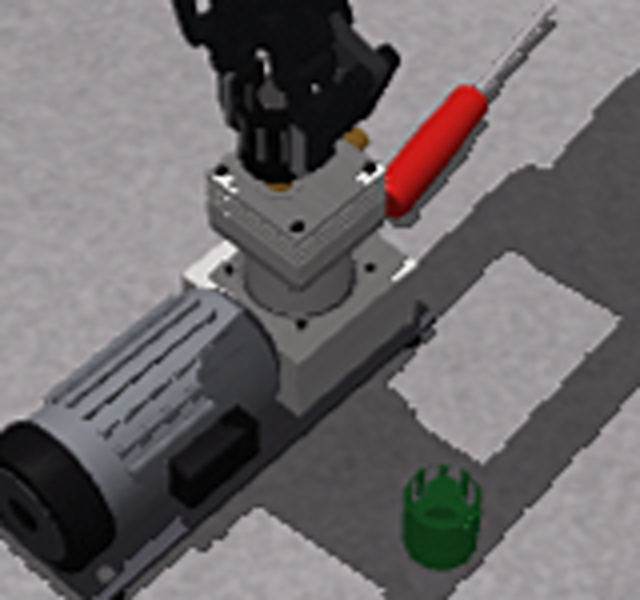

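The filter is directly over the stub, whose brass is just visible under it at (280,185) in the crop. Lowering slowly.

arm_command([
  [0,0.004,-0.0006,0,0,0],
  [0,0.004,0,0,0,0],
  [0,0.003,0,0,0,0],
  [0,0,0,0,0,0],
])

```text
t: 34.0
ee_pos: [0.5599, 0.0426, 0.1571]
tcp_rot: [-0.472, 0.527, -0.526, 0.472]
wrist_force: [-0.0, 0.6, -0.9]
gripper_width: 0.434
```

```bash
python3 -c "
from h import *
plan(.560,.0427,.1487,-96.3)"
```

```text
t 34.0 ee [0.5599 0.0426 0.1571] q [-0.472   0.5269 -0.5261  0.472 ] F [-0.01  0.62 -0.93] w 0.434 j [-1.600e-02  7.400e-02  1.685e+00  1.000e-03  1.383e+00  1.664e+00]
tool shift [-0.0001  0.0084  0.0001] rotvec [ 0.04  0.05 -0.04] | in target axes [-0.0001  0.0084  0.0001] cur yaw -96.25
```

arm_command([
  [0,0.003,0,0,0,0],
  [0,0.003,0,0,0,0],
  [0,0.002,0,0,0,0],
  [0,0,0,0,0,0],
])

```text
t: 34.5
ee_pos: [0.5601, 0.0426, 0.1488]
tcp_rot: [-0.472, 0.527, -0.526, 0.472]
wrist_force: [0.4, -0.3, -0.4]
gripper_width: 0.429
```

```bash
python3 -c "
from h import *
plan(.560,.0427,.1487,-96.3)"
```

```text
t 34.5 ee [0.5601 0.0426 0.1488] q [-0.4719  0.5268 -0.5262  0.4722] F [ 0.38 -0.29 -0.35] w 0.429 j [-1.600e-02  8.100e-02  1.693e+00  1.000e-03  1.367e+00  1.664e+00]
tool shift [-0.0001  0.0001 -0.0001] rotvec [ 0.02  0.06 -0.05] | in target axes [-0.0001  0.0001 -0.0001] cur yaw -96.24
```

At the home height with no resistance. Letting go and backing off.

arm_command([
  [0,0,0,0,0,0],
  [0,0,0,0,0,0],
  [0,0,0,0,0,0],
  [0,0,0,0,0,0],
  [0,0,0,0,0,0],
  [0,0,0,0,0,0],
], claw=1)

```text
t: 35.25
ee_pos: [0.5603, 0.0426, 0.1491]
tcp_rot: [-0.472, 0.527, -0.526, 0.472]
wrist_force: [0.2, -0.7, 0.4]
gripper_width: 0.999
```

arm_command([
  [0,-0.02,0,0,0,0],
  [0,-0.04,0,0,0,0],
  [0,-0.04,0,0,0,0],
  [0,0,-0.05,0,0,0],
  [0,0,-0.05,0,0,0],
  [0,0,0,0,0,0],
  [0,0,0,0,0,0],
])

```text
t: 36.12
ee_pos: [0.4603, 0.0536, 0.2618]
tcp_rot: [0.469, -0.525, 0.528, -0.474]
wrist_force: [0.2, 0.7, 0.5]
gripper_width: 1.003
```

```bash
python3 -c "
from h import *
st();im,d,cm=snap('wrist','w25');P=pts(d,cm)
for z0,z1,r in [(.173,.19,.04),(.135,.143,.055)]:
    m=near(P,d,.554,.043,r,z0,z1);Q=P[m]
    print(m.sum(),Q.mean(0),cv2.minEnclosingCircle((Q[:,:2]*1000).astype(np.float32)),cv2.minAreaRect((Q[:,:2]*1000).astype(np.float32)),np.percentile(Q[:,2],[5,50,95]))
snap('scene','s5');snap('top','t5')
cv2.imwrite('pics/s5c.png',cv2.resize(cv2.imread('pics/s5.png')[190:340,250:410],None,fx=4,fy=4,interpolation=2))"
```

```text
t 36.125 ee [0.4603 0.0536 0.2618] q [ 0.4695 -0.5247  0.5284 -0.4745] F [0.22 0.69 0.5 ] w 1.003 j [ 4.000e-03 -2.670e-01  1.813e+00  1.000e-03  1.587e+00  1.684e+00]
1588 [0.55848993 0.04235665 0.18231243] ((558.8108520507812, 42.377479553222656), 19.72956657409668) ((558.8316040039062, 42.32295227050781), (38.949825286865234, 38.02890396118164), 87.32862854003906) [0.1785114  0.18280668 0.18497535]
4760 [0.54142973 0.04445911 0.13935166] ((547.309326171875, 43.99443817138672), 44.56065368652344) ((547.025390625, 43.86006546020508), (64.1244888305664, 63.617435455322266), 83.49471282958984) [0.13809942 0.13935205 0.14061011]
```

View pics/w25.png

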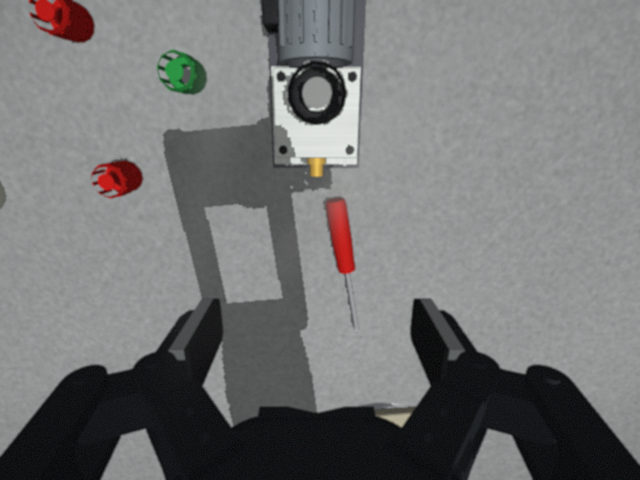

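View pics/s5c.png

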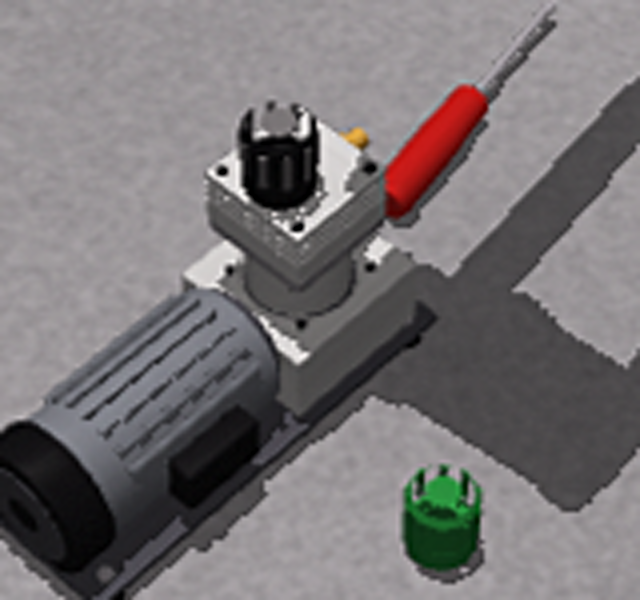

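The pump is fully stacked. The filter top measures z=0.183 (0.183 expected), the filter sits 12 mm toward the motor from the head's centre, and the head and outlet are square. The arm is clear, so I'm handing in.

```bash
python3 -c "
from h import *
print(job.sign_off())"
```

```text
the job is handed in; nothing more can be done
None
```

I put the sleeve, valve plate, head and black filter back on the pump in that order and handed the job in at about 36 s. I saw no contact on the way down: wrist forces stayed around 3 N or less.

These are my last camera readings, each taken after letting go and backing the arm off:

| Part | Height measured / expected at home | Position | Direction |
|---|---|---|---|
| Sleeve | top 95.0 / 95 mm | within 1 mm of the recess centre | – |
| Valve plate | top 103.3 / 103 mm | within 1 mm of the sleeve centre | about 0.1° off the crankcase, tab away from the motor |
| Head | top 139.4 / 139 mm | within 1 mm of the plate centre | within about 0.2° of the crankcase, outlet away from the motor |
| Filter | top 182.8 / 183 mm | 12 mm toward the motor from the head's centre, on the stub | upright |

No check failed. The networks did mix up parts once, when the scene camera also reported the valve plate as the sleeve; I used the image and depth data instead. The fixed cameras and the wrist camera also differed by 2–3 mm before I moved anything, so I went by the close wrist views. The screwdriver, jar and bottle were not touched by the arm. In the last pictures the screwdriver lies as before; I did not measure the jar's or the bottle's position again at the end.

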